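# Latch the end cap of a filter canister

## Task

Close the toggle latch on the filter canister: carry the wire bail over the yellow keeper on the end cap, feel for the gap and let its bar down through it without forcing, draw it back under the hook's nose, and only then press the red lever past centre until it lies flat and holds the cap drawn up on its seal. Handle the wire and lever gently (about 18 N on the wire, 30 N on the lever at most), leave the other things on the bench where they are, and let go at the end.

Things in the scene. Friction and masses are not known exactly. Their poses are not given: they have to be found in the camera images.
- housing: Grey-green filter canister, 96 mm in diameter, lying in a steel cradle fixed to the bench (base plate 270 x 130 mm). Origin on the bench, straight below the lever's pivot. Its x axis runs level along the canister towards the aluminium end cap, z up, y across; x, y and z below mean these. Top of the canister at z = 110 mm, of the 26 mm wide latch base under the lever 124 mm.
- lever_pivot (a point): Centre of the lever's pivot axis, which lies along y: at (0, 0, 140) mm in the housing's frame. Axes as the housing's. Lever and bail swing in the x-z plane through it like two links of 15 and 66.5 mm: carrying the bail's bar (kept 54 to 80 mm from this point) also swings the lever.
- lever (a joint): Lever, rad: 0 = shut, flat on its stop, pointing to -x; pi/2 = upright; more = leaning towards the cap; at most 2.85. Friction (0.018 Nm) keeps it where it is left. With the bail hooked it starts to pull on the cap between 2.2 and 1.4 rad, takes up to about 10 N at 55 mm from the pivot, passes centre near 0.45 rad, then snaps shut by itself or with light pressing.
- handle: Red handle of the lever: a flat bar 22 mm wide (y) and 6 mm thick, from 18 to 72 mm from the pivot. Origin on the pivot axis; it extends along its own -x; its own +z face, which looks up when shut and to the cap when upright, is the one to push on.
- handle_press (a point): Point on that face of the red handle, 55 mm from the pivot, in the middle of its width: a good place to push. Axes as the handle's.
- bail: Steel wire bail: two 4 mm wires 31 mm apart, hinged on the lever at (-14.1, 0, -5.1) mm in the handle's frame, joined at the free end by a cross bar 66.5 mm away. Origin on that hinge, own x towards the bar, y along the bar. Light hinge friction (0.01 Nm) keeps it where it is left.
- bail_bar (a point): Centre of the bail's cross bar: 4 mm thick, 40 mm long along y, with a dark collar 9 mm in diameter and 3.5 mm long at each end. It can be gripped across its two ends (40 mm, jaws closing along y, tips 10 mm below the bar clear the cap); the bail then turns between the pads.
- cap (a joint): How far the end cap is drawn onto its thick rubber seal towards -x, m: 0 = loose, at most 0.018. The seal pushes back with 3.5 N per mm. With the latch properly shut it reads 0.002 to 0.016.
- cap_shell: Aluminium end cap, 100 mm in diameter, axes as the housing's; origin on the canister's axis, with the cap loose at (0, 0, 62) mm in the housing's frame; its top is 50 mm above that. On its top sits the yellow keeper, a hook 22 mm wide (y), adjusted by hand along x: the whole keeper stands up to 5.5 mm to either side of its nominal place. That shift is not measured.
- gap_nominal (a point): Fixed to the cap, axes as the housing's: where the centre of the bar is when well down in the keeper's gap, if the keeper were at its nominal place. The gap lies between the hook's nose (on the lever's side, nose top 10 mm above this point) and a low, 4 mm thick back wall (top 5 mm above it) and is 6 mm wide along x. The keeper's floor is 4 mm below this point.
- seat_nominal (a point): Fixed to the cap, 7 mm from gap_nominal towards the lever: where the centre of the bar is when drawn back under the nose against the hook's upright post, with the keeper at its nominal place. The nose (5 mm thick) reaches 4 mm beyond this point and its underside is 5 mm above it. A bar resting on top of the nose is 12 mm above this height, on the back wall 7 mm, on the floor 2 mm below.
- element: Bystander: pleated filter element standing upright, 60 mm in diameter, 72 mm tall, origin under its centre.
- plug: Bystander: copper-coloured plug with a 30 mm round head, 28 mm tall, origin under its centre.
- wrench: Bystander: steel wrench 180 mm long lying flat, 8 mm thick, along its own x, origin under its middle.
- washer: Bystander: black rubber ring 48 mm in diameter, 8 mm thick, lying flat, origin under its centre.

How it is judged:
On the way, in this order (a step that is already met when the one before it is completed fails the run):
1. the bail's bar is down in the keeper behind the hook while the lever is still up (x of bail_bar in the frame of cap_shell between 0.053 and 0.078 m and z of bail_bar in the frame of cap_shell between 0.06 and 0.0735 m and value of joint lever above 0.6 rad), for 0.2 s.
2. the lever is pressed past centre and lies flat, with the cap drawn up (x of bail_bar in the frame of cap_shell between 0.053 and 0.078 m and z of bail_bar in the frame of cap_shell between 0.06 and 0.0735 m and value of joint lever below 0.12 rad and value of joint cap above 0.0012 m), for 0.2 s.
At the end, for the whole second after the job is handed in: The bail's bar is behind the hook of the keeper, the lever lies flat within 0.12 rad (7 degrees) of its stop, the cap is drawn at least 1.2 mm onto its seal and the bail pulls on it with over 3 N, and the bystanders are within 30 mm of where they were (all of step 2 and contact force between bail and cap_shell above 3 N and distance of each of element, plug, wrench, washer from where it was at the start of the episode below 0.03 m); the robot touches nothing.
It fails at once if the bail is pushed or pulled against the keeper with over 18 N while the fingers touch the bail (contact force between the fingers and bail above 0.5 N and contact force between bail and cap_shell above 18 N).
It fails at once if the robot presses on the lever's handle with over 30 N (contact force between any of the fingers, the arm and handle above 30 N).
It fails at once if a bystander is pushed over 30 mm away or the filter element knocked over (distance of any of element, plug, wrench, washer from where it was at the start of the episode above 0.03 m or angle between element's own z axis and vertical above 0.5 rad).
It also fails if it takes over 69 s, if anything falls off the work surface, if the arm or the gripper's body presses on something with over 40 N, if the wrist force passes 120 N, or if a joint passes its speed limit or range.

## Robot

A 6-joint arm with a two-finger parallel gripper is mounted at the origin on the work surface. World frame = base frame: x ahead of the robot, y to its left, z up, the work surface at z = 0. Lengths are in m, angles in rad, forces in N, time in s.
With the tool pointing down it reaches from about 0.275 to 0.725 m from the base axis. Payload 15.9 kg.
Tool frame: the origin (TCP) lies midway between the tips of the shut fingers; the grasp point (between the pads) lies 19 mm behind it; z points along the fingers, y is the direction in which the jaws open and shut (so a half turn about z gives the same grasp; the last joint's range is limited). The gripper opens to 85 mm and grips with 20 to 120 N. Pads are 22 mm wide; open, the fingers measure 114 mm over their backs; the gripper's body (76 mm by 85 mm) begins 54 mm behind the grasp point. The pads swing forward as they close: fully open they stand 13 mm farther back than shut.
Start: joints at [1.348, 0.213, -0.034, 1.323, 0, 1.571], TCP at [0.11, 0.488, 0.231] pointing down, gripper open.
Joint ranges: [-2.98, 2.98], [-0.74, 1.72], [-1.14, 1.35], [-2.1, 2.04], [-1.57, 1.44], [-3.14, 3.14]. Speed limits (rad/s): [1.89, 1.89, 2.39, 2.57, 3.14, 3.14].

## Interface

Orientations are given as a unit quaternion [x, y, z, w].
In Python, from cell import state, read_camera, hand_in, silhouettes gives the robot as it stands. The module is installed in compiled form; this text tells all that it offers.
- The arm moves only by the tool arm_command, never from a script. Its argument "steps" is a list of rows, each a list of 2 entries, a list of its own where there are three numbers: the shift along the tool's x, y, z in units of 0.5 m (1.0 is 0.5 m), then the turn, a rotation vector about the tool's x, y, z in units of 120 degrees (1.0 is 120 degrees). A call has 1 to 20 rows; each row shifts and turns the commanded pose from where the row before left it, along the tool's axes as they then stand; what a row does not reach is not made up. A row lasts 1/8 s, in which the tool goes at most 62.5 mm and 10.7 degrees, less where a joint would pass 70% of its speed; a pose out of reach is approached as far as the arm can. A call with a number of a shift or a turn outside -1 to 1 is refused whole. A call with a gripper value outside its range is refused whole. "claw" is the opening, from 0 (shut) to 1 (fully open), set as the call begins (left out, the last holds). The fingers move at their own pace and stop on an object; "squeeze" is the grip in N (left out, the last holds). Time passes only in rows, so rows that do not move let the fingers close. It gives the time, the measured TCP pose, the force and the opening at its end, in the units of the state.
- state(): the state, without advancing time (a new reading comes with each control period).
- read_camera(name): name is "scene" or "top" or "wrist"; returns a dict with "pixels" (420x560x3 uint8, red, green, blue), "fov_y" (degrees; the focal length in pixels is half the picture's height over the tangent of half this angle, whatever the lens; pixels are square), "cx", "cy" (the principal point, pixels), "position" and "orientation" of the camera in the world. Camera axes: x right, y down, z forward; pixel columns grow to the right and rows downward; lengths in m; the calibration is good to about 2 mm. A picture is of the moment at which its call begins. There is no depth.
- hand_in(): hands the job in, once; it reports no verdict.
Trained networks look in a picture, given as the dict that the camera call returned (one of the last four; its "shot" number tells which), for a name from the list of things; names that differ only in an ending like _2 or _b are one class to them, and where a whole thing is asked for, a point or a joint stands for the part that bears it (a point fixed in the world has none). Each returns a list of dicts, best first, with "p" (0 to 1); they miss things now and then, are a little off and sometimes report something else, mostly with a low value. They report only what shows in the picture. A call takes as long as a camera call.
- silhouettes(target, picture): "region" (420x560 bool, what is visible of it) and "point" ([row, column] in pixels, amid what is visible of it).
The state is a dict: "t": time; "joint_positions": joint angles; "dq": joint speeds; "effort": joint torques, N m; "eef_pos": TCP position; "orientation": TCP orientation; "wrist_force": force on the tool from outside, world axes, zero at the start; "ft_torque": the same for the moment, N m; "opening": finger opening in m.
Only numpy, scipy, OpenCV 4.12 (cv2) and the standard library are available. Lean on these libraries where they do the work, as an engineer would, in place of code of your own. Each camera call takes 0.05 s, during which the arm holds its last target.

## Working session

There is one attempt and no reset: what is moved stays moved. The work goes in short steps, Python scripts to look and compute and a tool call to move; the robot and the scene stay as the last step left them, time stands still between calls to the robot, and variables do not carry over. Pictures are saved under pics/ and viewed, and the job is handed in when it is done.

Besides the shell and the picture viewer there is one more tool, called after "Emit:" as name(argument=value, ...), one argument or row to a line, values as JSON. arm_command: Moves the arm, as the interface text tells. Its arguments: {"type":"object","properties":{"steps":{"type":"array"},"claw":{"type":"number"},"squeeze":{"type":"number"}},"required":["steps"]}

```bash
mkdir -p pics; ls
cat > h.py <<'E'
import numpy as np, cv2, pickle
from scipy.spatial.transform import Rotation as R
from cell import state, read_camera, hand_in, silhouettes
def f(p): return p['pixels'].shape[0]/2/np.tan(np.radians(p['fov_y'])/2)
def proj(p,X):
    X=np.atleast_2d(X); q=R.from_quat(p['orientation']).inv().apply(X-np.array(p['position']))
    return np.c_[p['cx']+f(p)*q[:,0]/q[:,2], p['cy']+f(p)*q[:,1]/q[:,2]]
def ray(p,uv):
    d=np.array([(uv[0]-p['cx'])/f(p),(uv[1]-p['cy'])/f(p),1.])
    return np.array(p['position']), R.from_quat(p['orientation']).apply(d)
def onz(p,uv,z):
    o,d=ray(p,uv); return o+d*(z-o[2])/d[2]
def save(p,n,s=1,crop=None):
    im=p['pixels'][:,:,::-1]
    if crop: im=im[crop[0]:crop[1],crop[2]:crop[3]]
    if s!=1: im=cv2.resize(im,None,fx=s,fy=s,interpolation=cv2.INTER_CUBIC)
    cv2.imwrite('pics/'+n+'.png',im)
E
python3 - <<'E'
from h import *
print(state())
for n in ['scene','top','wrist']:
    p=read_camera(n); save(p,'a_'+n); pickle.dump(p,open(n+'0.pkl','wb'))
    print(n,p['fov_y'],p['cx'],p['cy'],p['position'],p['orientation'],p['shot'])
    for t in ['housing','handle','bail','cap_shell']:
        for r in silhouettes(t,p)[:2]:
            print(t,r['p'],r['point'],r['region'].sum())
E
```

```text
pics
{'t': 0.0, 'joint_positions': array([ 1.34801512e+00,  2.13376311e-01, -3.50685268e-02,  1.32351735e+00,
       -2.13055646e-05,  1.57081857e+00]), 'dq': array([ 0.00030895, -0.00041463, -0.00147977, -0.00016098,  0.00122584,
        0.00069516]), 'effort': array([-6.63765040e-04, -6.86164141e+01,  4.87112117e+01,  1.76832383e-02,
       -1.01645992e-04, -2.34590749e-05]), 'eef_pos': array([0.11039975, 0.48729635, 0.23080236]), 'orientation': array([ 1.11171418e-01,  9.93801075e-01, -5.80502108e-04, -5.42055181e-05]), 'wrist_force': array([-1.17192688, -0.00970634,  1.1321615 ]), 'ft_torque': array([ 0.06272165, -0.03221745, -0.00171431]), 'opening': 0.08563832776830645}
scene 50.42880087364087 277.93082093154504 206.24660245594671 [1.0883973  0.23843407 0.52977351] [ 0.50281194  0.74584864 -0.35660674 -0.25243137] 1
housing 0.58 [228.2, 273.9] 13141
handle 0.8 [156.4, 275.6] 233
bail 0.63 [130.0, 292.7] 189
cap_shell 0.76 [172.4, 322.1] 1368
top 55.19825629400556 288.49296946198774 210.00400990969078 [0.51814189 0.05405849 0.89472061] [ 0.71117764 -0.7013175   0.03336455 -0.03559411] 2
housing 0.71 [226.8, 364.9] 763
housing 0.67 [232.7, 299.4] 7642
handle 0.78 [230.4, 300.1] 228
bail 0.56 [205.0, 226.3] 683
bail 0.48 [241.2, 297.1] 122
cap_shell 0.97 [286.6, 285.4] 1387
wrist 70.882453828906 277.95107313004826 209.3085875891993 [0.02981783 0.50615892 0.37435235] [0.77092698 0.61585731 0.10102489 0.12722159] 3
housing 0.84 [411.5, 102.7] 423
```

View pics/a_scene.png

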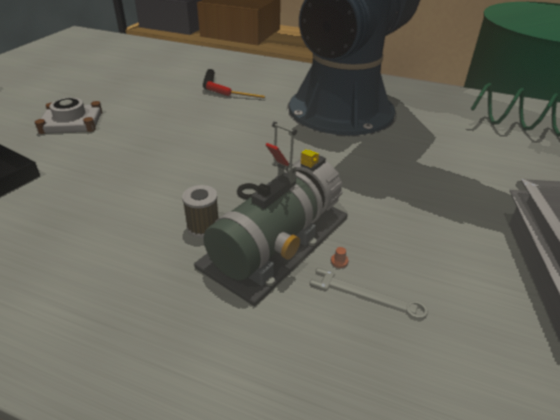

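View pics/a_top.png

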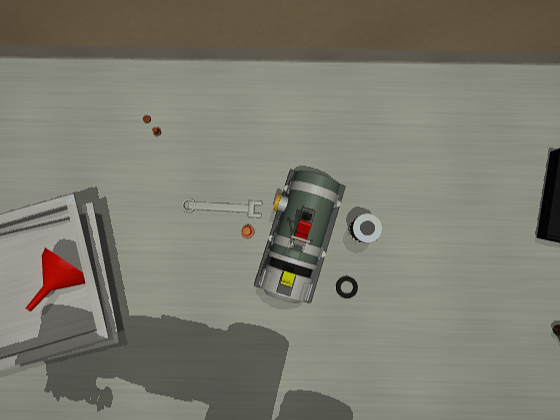

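Run:
```python
from h import *
a=pickle.load(open('scene0.pkl','rb')); b=pickle.load(open('top0.pkl','rb'))
save(a,'z_scene',4,(90,240,190,380)); save(b,'z_top',5,(190,310,240,400))
```

```text
(no output)
```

View pics/z_scene.png

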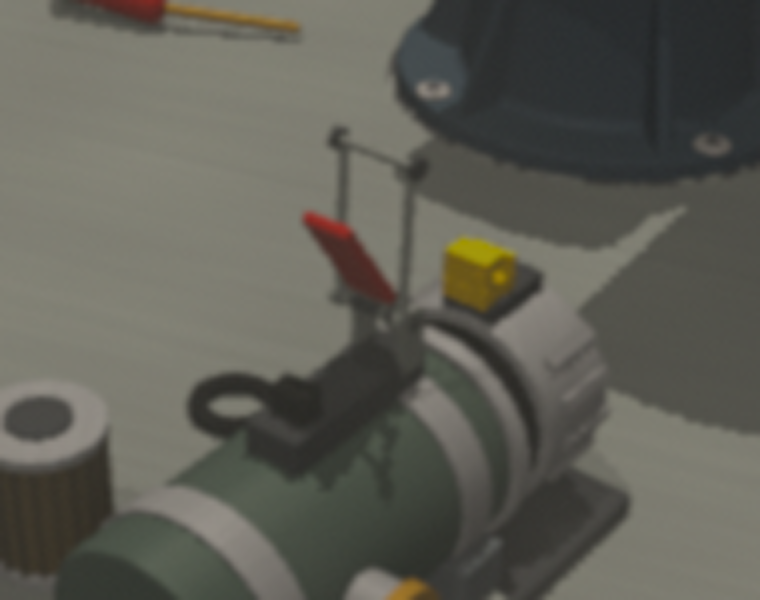

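View pics/z_top.png

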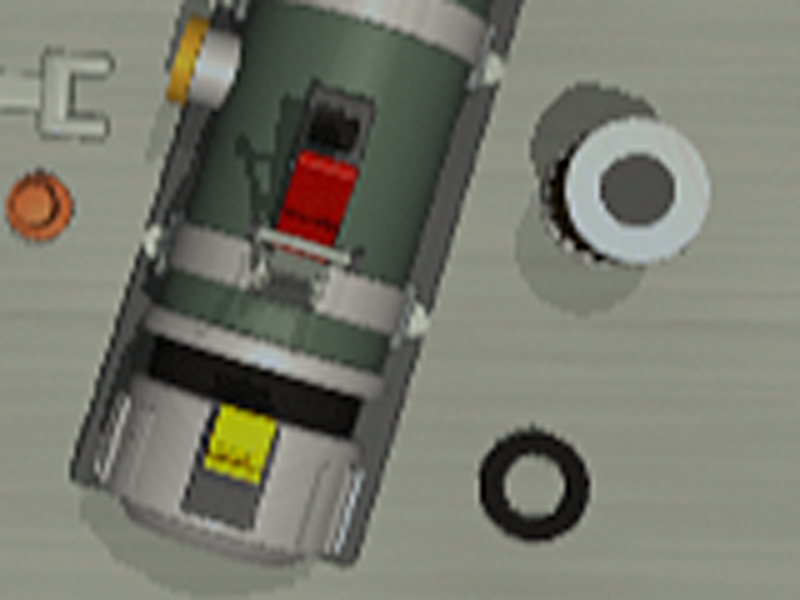

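```bash
cat >> h.py <<'E'
def tri(obs):
    A=np.zeros((3,3));b=np.zeros(3)
    for p,uv in obs:
        o,d=ray(p,uv); d=d/np.linalg.norm(d); P=np.eye(3)-np.outer(d,d); A+=P;b+=P@o
    X=np.linalg.solve(A,b); return X,[np.round(proj(p,X)[0]-uv,1) for p,uv in obs]
E
python3 - <<'E'
from h import *
a=pickle.load(open('scene0.pkl','rb')); b=pickle.load(open('top0.pkl','rb'))
S=lambda u,v:(a,np.array([190+u/4-.4,90+v/4-.4])); T=lambda u,v:(b,np.array([240+u/5-.4,190+v/5-.4]))
print('colL',tri([S(338,138),T(350,260)]),tri([S(338,138),T(258,233)]))
print('colR',tri([S(416,170),T(258,233)]))
# handle tip corner
print('tipL',tri([S(305,215),T(358,165)]), 'tipR',tri([S(350,235),T(300,152)]))
# keeper yellow nose corners top lever side
print('k1',tri([S(450,243),T(275,418)]),'k2',tri([S(490,255),T(220,405)]))
print('plate',onz(b,T(72,485)[1],0.01),onz(b,T(352,565)[1],0.01))
e=onz(b,[299.6,229.9],.14);print(e)
print(R.from_quat(b['orientation']).as_matrix())
E
```

```text
colL (array([0.53184901, 0.0196103 , 0.214943  ]), [array([0.5, 0. ]), array([ 0.4, -0.1])]) (array([0.54487633, 0.03870439, 0.22479443]), [array([9.5, 0.3]), array([ 7.7, -2.9])])
colR (array([0.54010989, 0.05210699, 0.21288315]), [array([-0.5, -0. ]), array([-0.4,  0.1])])
tipL (array([0.56442617, 0.01803347, 0.19929391]), [array([-0.7, -0.1]), array([-0.6,  0.2])]) tipR (array([0.56889262, 0.03784852, 0.19793478]), [array([-0.5, -0. ]), array([-0.4,  0.1])])
k1 (array([0.47391568, 0.04532454, 0.14381435]), [array([-0.8, -0. ]), array([-0.7,  0.2])]) k2 (array([0.47868861, 0.06505101, 0.14537443]), [array([-0.4, -0. ]), array([-0.4,  0.1])])
plate [0.43646278 0.13004838 0.01      ] [0.40405497 0.00809462 0.01      ]
[0.5547281  0.03557052 0.14      ]
[[ 0.01408115 -0.99514748  0.09738179]
 [-0.99989781 -0.01377366  0.00382918]
 [-0.00246929 -0.09742576 -0.99523973]]
```

```bash
cat >> h.py <<'E'
YAW=np.arctan2(.259,-.966)
def axes(yaw=YAW):
    xh=np.array([np.cos(yaw),np.sin(yaw),0]); return xh,np.array([-xh[1],xh[0],0]),np.array([0,0,1.])
def tool(tilt,yaw=YAW):
    xh,yh,z=axes(yaw); t=np.radians(tilt)
    tz=-np.cos(t)*z-np.sin(t)*xh; ty=-yh; tx=np.cross(ty,tz)
    return np.c_[tx,ty,tz]
def plan(pos,Rt,n,cur=None):
    s=state(); p0=np.array(s['eef_pos']);R0=R.from_quat(s['orientation'])
    if cur is not None: p0,R0=cur[0],R.from_matrix(cur[1])
    rv=(R0.inv()*R.from_matrix(Rt)).as_rotvec()
    print('total turn deg',np.degrees(np.linalg.norm(rv)),'dist',np.linalg.norm(pos-p0))
    # constant per-row tool-frame screw: shift_k = R_k^T * d/n
    for k in range(n):
        Rk=R0*R.from_rotvec(rv*k/n); d=Rk.inv().apply(np.array(pos)-p0)/n
        print(k,np.round(d/.5,4).tolist(),np.round(rv/n/np.radians(120),4).tolist())
E
python3 - <<'E'
from h import *
bar=np.array([.536,.0359,.214]); Rt=tool(30)
plan(bar-.08*Rt[:,2],Rt,14)
print(Rt)
E
```

```text
total turn deg 30.08117313993379 dist 0.5892219871677276
0 [-0.0678, -0.0493, -0.0074] [0.0003, -0.0179, 0.0013]
1 [-0.0682, -0.0491, -0.0048] [0.0003, -0.0179, 0.0013]
2 [-0.0685, -0.0489, -0.0023] [0.0003, -0.0179, 0.0013]
3 [-0.0686, -0.0487, 0.0003] [0.0003, -0.0179, 0.0013]
4 [-0.0687, -0.0485, 0.003] [0.0003, -0.0179, 0.0013]
5 [-0.0687, -0.0483, 0.0056] [0.0003, -0.0179, 0.0013]
6 [-0.0686, -0.0482, 0.0082] [0.0003, -0.0179, 0.0013]
7 [-0.0683, -0.048, 0.0108] [0.0003, -0.0179, 0.0013]
8 [-0.068, -0.0478, 0.0133] [0.0003, -0.0179, 0.0013]
9 [-0.0676, -0.0476, 0.0159] [0.0003, -0.0179, 0.0013]
10 [-0.0671, -0.0474, 0.0185] [0.0003, -0.0179, 0.0013]
11 [-0.0665, -0.0472, 0.021] [0.0003, -0.0179, 0.0013]
12 [-0.0658, -0.047, 0.0235] [0.0003, -0.0179, 0.0013]
13 [-0.065, -0.0468, 0.026] [0.0003, -0.0179, 0.0013]
[[-0.83648142  0.25896931  0.48294277]
 [ 0.224274    0.96588555 -0.12948466]
 [-0.5        -0.         -0.8660254 ]]
```

Emit:
arm_command(
  steps=[
    [[-0.034,-0.0245,-0.0035],[0,-0.009,0.0007]],
    [[-0.0678,-0.0493,-0.0074],[0.0003,-0.0179,0.0013]],
    [[-0.0682,-0.0491,-0.0048],[0.0003,-0.0179,0.0013]],
    [[-0.0685,-0.0489,-0.0023],[0.0003,-0.0179,0.0013]],
    [[-0.0686,-0.0487,0.0003],[0.0003,-0.0179,0.0013]],
    [[-0.0687,-0.0485,0.003],[0.0003,-0.0179,0.0013]],
    [[-0.0687,-0.0483,0.0056],[0.0003,-0.0179,0.0013]],
    [[-0.0686,-0.0482,0.0082],[0.0003,-0.0179,0.0013]],
    [[-0.0683,-0.048,0.0108],[0.0003,-0.0179,0.0013]],
    [[-0.068,-0.0478,0.0133],[0.0003,-0.0179,0.0013]],
    [[-0.0676,-0.0476,0.0159],[0.0003,-0.0179,0.0013]],
    [[-0.0671,-0.0474,0.0185],[0.0003,-0.0179,0.0013]],
    [[-0.0665,-0.0472,0.021],[0.0003,-0.0179,0.0013]],
    [[-0.0658,-0.047,0.0235],[0.0003,-0.0179,0.0013]],
    [[-0.0325,-0.0234,0.013],[0.0002,-0.009,0.0007]],
    [[0,0,0],[0,0,0]],
  ],
)

```text
t: 2.75
eef_pos: [0.4955, 0.0441, 0.2918]
orientation: [0.127, 0.957, -0.034, 0.258]
wrist_force: [0.3, 0.4, -1.5]
opening: 0.0853
```

Run:
```python
from h import *
s=state(); print(s['t'],s['eef_pos'],R.from_quat(s['orientation']).as_matrix(),s['wrist_force'],s['opening'],s['joint_positions'])
for n in ['scene','top','wrist']:
    p=read_camera(n); save(p,'b_'+n); pickle.dump(p,open(n+'1.pkl','wb'))
```

```text
2.75 [0.49548066 0.04411681 0.29176248] [[-8.34881633e-01  2.61424531e-01  4.84386079e-01]
 [ 2.26567603e-01  9.65223539e-01 -1.30424847e-01]
 [-5.01637100e-01  8.56883364e-04 -8.65077734e-01]] [ 0.2977444   0.36017029 -1.46813416] 0.08527844629776275 [ 0.24395316 -0.22354255 -0.46106038  0.86409583 -0.24603673  0.44959953]
```

View pics/b_wrist.png

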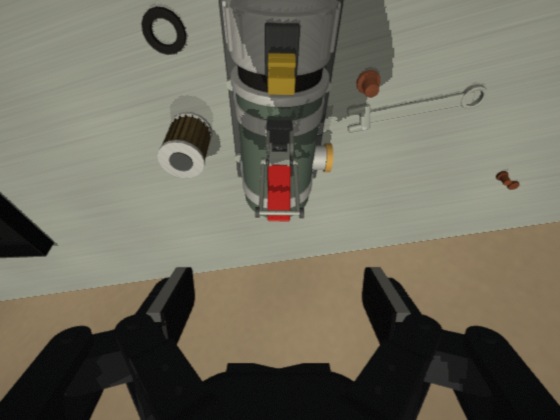

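View pics/b_scene.png

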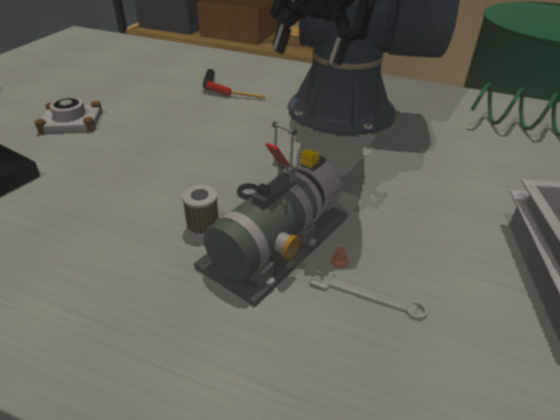

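Run:
```python
from h import *
w=pickle.load(open('wrist1.pkl','rb')); save(w,'z_wrist',6,(10,110,220,345)); save(w,'z_wrist2',6,(120,230,220,340))
```

```text
(no output)
```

View pics/z_wrist.png

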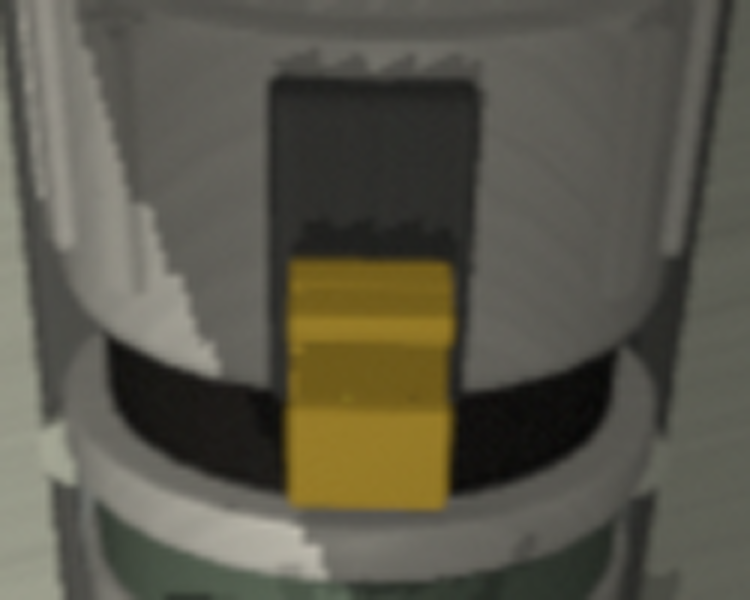

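View pics/z_wrist2.png

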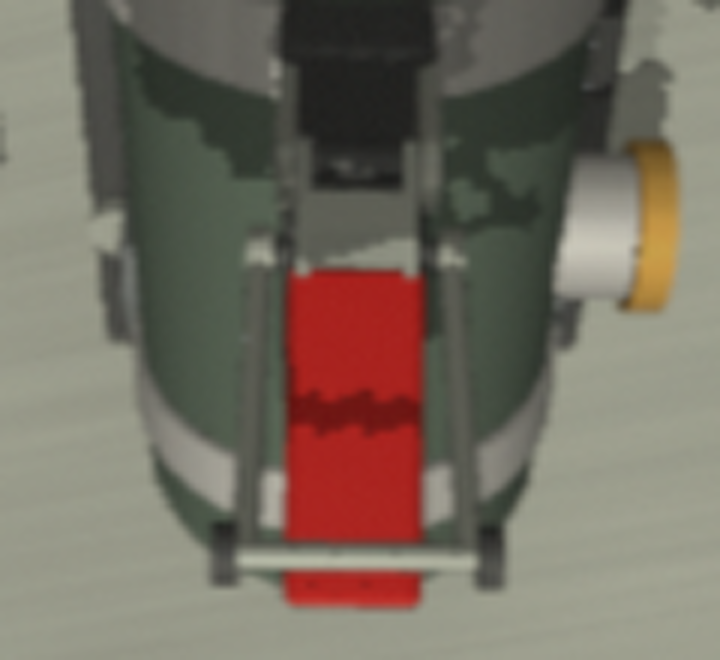

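```bash
cat > fit.py <<'E'
from h import *
from scipy.optimize import least_squares
a=pickle.load(open('scene0.pkl','rb')); b=pickle.load(open('top0.pkl','rb')); w=pickle.load(open('wrist1.pkl','rb'))
S=lambda u,v:np.array([190+u/4-.4,90+v/4-.4]); T=lambda u,v:np.array([240+u/5-.4,190+v/5-.4])
W1=lambda u,v:np.array([220+u/6-.4,10+v/6-.4]);W2=lambda u,v:np.array([220+u/6-.4,120+v/6-.4])
def model(q):
    tx,ty,yaw,th,ph,gx,gz,L=q
    c,s=np.cos(th),np.sin(th)
    hd=lambda x,y,z:[c*x+s*z, y, .14-s*x+c*z]   # handle frame -> housing
    H=hd(-.0141,0,-.0051)
    P={'barR':[H[0]+.0665*np.cos(ph),-.02,H[2]+.0665*np.sin(ph)],'barL':[H[0]+.0665*np.cos(ph),.02,H[2]+.0665*np.sin(ph)]}
    P['cR']=[P['barR'][0],-.01825,P['barR'][2]];P['cL']=[P['barR'][0],.01825,P['barR'][2]]
    for n,y in (('L',.011),('R',-.011)):
        P['tip'+n]=hd(-.072,y,.003);P['in'+n]=hd(-.018,y,.003)
        P['nr'+n]=[gx-.003-L,y,gz+.010];P['nt'+n]=[gx-.003,y,gz+.010];P['wf'+n]=[gx+.003,y,gz+.005];P['wb'+n]=[gx+.007,y,gz+.005]
    cy,sy=np.cos(yaw),np.sin(yaw)
    return {k:np.array([tx+cy*v[0]-sy*v[1],ty+sy*v[0]+cy*v[1],v[2]]) for k,v in P.items()}
obs=[(w,'barL',W2(210,557)),(w,'barR',W2(503,557)),(w,'tipL',W2(285,604)),(w,'tipR',W2(421,606)),(w,'inL',W2(289,272)),(w,'inR',W2(423,272)),
(w,'nrL',W1(287,508)),(w,'nrR',W1(450,508)),(w,'ntL',W1(288,405)),(w,'ntR',W1(453,405)),(w,'wfL',W1(288,343)),(w,'wfR',W1(454,343)),(w,'wbL',W1(288,318)),(w,'wbR',W1(455,318)),
(a,'cL',S(338,138)),(a,'cR',S(416,170)),(a,'tipL',S(305,215)),(a,'nrL',S(450,243)),(a,'nrR',S(490,255)),
(b,'barL',T(354,260)),(b,'barR',T(256,232)),(b,'nrL',T(275,418)),(b,'nrR',T(220,405)),(b,'tipL',T(358,165)),(b,'tipR',T(300,152))]
def res(q):
    # q[8:14]: small camera offsets
    M=model(q[:8]); r=[]
    off={id(a):q[8:11],id(b):q[11:14],id(w):q[14:17]}
    for p,k,uv in obs:
        r.extend(proj(p,M[k]-off[id(p)])[0]-uv)
    r.extend(np.array(q[8:17])/.0012)
    return np.array(r)
if __name__=='__main__':
    q0=np.array([.49,.05,YAW,1.0,1.5,.067,.13,.016]+[0]*9)
    r=least_squares(res,q0,loss='soft_l1'); C=np.linalg.pinv(r.jac.T@r.jac); e=np.sqrt(np.diag(C))
    for n,v,s in zip('tx ty yaw th ph gx gz L'.split(),r.x,e): print(n,round(v,4),round(s,4))
    print(np.round(r.x[8:]*1000,1)); np.save('q.npy',r.x)
    f0=res(r.x)
    for i,(p,k,uv) in enumerate(obs): print('wab'[[id(w),id(a),id(b)].index(id(p))],k,np.round(f0[2*i:2*i+2],1),end='; ')
    M=model(r.x[:8]); print('\nbar',(M['barL']+M['barR'])/2, 'gap',M['wfL']/2+M['wfR']/2)
E
python3 fit.py
```

```text
tx 0.5267 0.0016
ty 0.0391 0.0009
yaw 2.8587 0.0049
th 0.9137 0.0313
ph 1.5427 0.0193
gx 0.0715 0.0015
gz 0.1323 0.0016
L 0.014 0.0007
[ 0.3 -0.6 -0.1 -0.3  0.1  0.1  0.1  0.4  0.2]
w barL [ 0.5 -0.5]; w barR [-0.2  0.2]; w tipL [-0.3  0.5]; w tipR [0.3 0.5]; w inL [-0.2 -0.7]; w inR [ 0.5 -0.3]; w nrL [ 0.1 -0.1]; w nrR [-0.5  0.4]; w ntL [-0.2  0.2]; w ntR [0.1 0.7]; w wfL [-0.1  0. ]; w wfR [0.2 0.6]; w wbL [-0.2 -1.1]; w wbR [ 0.3 -0.5]; a cL [0.2 0.1]; a cR [ 0.5 -0.3]; a tipL [-0.8 -0.3]; a nrL [-0.9 -0.2]; a nrR [-0.   1.2]; b barL [ 1.3 -0.1]; b barR [-1.7 -1.4]; b nrL [0.2 1.5]; b nrR [-0.1  0.6]; b tipL [0.2 0.6]; b tipR [-0.4 -0.5]; 
bar [0.53701111 0.0360417  0.21452295] gap [0.45513023 0.05983977 0.13726442]
```

```bash
sed -i 's/^YAW=.*/YAW=2.8587/' h.py
python3 - <<'E'
from h import *
bar=np.array([.537,.036,.2145]); Rt=tool(30)
plan(bar+.012*Rt[:,2],Rt,5)
E
```

```text
total turn deg 1.2175017574635816 dist 0.10036409599131581
0 [0.0006, 0.0004, 0.0401] [0.0011, 0.0001, 0.0017]
1 [0.0006, 0.0004, 0.0401] [0.0011, 0.0001, 0.0017]
2 [0.0006, 0.0005, 0.0401] [0.0011, 0.0001, 0.0017]
3 [0.0006, 0.0006, 0.0401] [0.0011, 0.0001, 0.0017]
4 [0.0006, 0.0007, 0.0401] [0.0011, 0.0001, 0.0017]
```

Emit:
arm_command(
  steps=[
    [[0.0006,0.0004,0.03],[0.0011,0,0.0017]],
    [[0.0006,0.0004,0.04],[0.0011,0,0.0017]],
    [[0.0006,0.0005,0.04],[0.0011,0,0.0017]],
    [[0.0006,0.0006,0.04],[0.0011,0,0.0017]],
    [[0.0006,0.0006,0.03],[0.0011,0,0.0017]],
    [[0,0,0.0205],[0,0,0]],
    [[0,0,0],[0,0,0]],
  ],
)

```text
t: 3.78
eef_pos: [0.543, 0.0344, 0.2038]
orientation: [0.136, 0.956, -0.036, 0.256]
wrist_force: [-0.6, 0.1, -0.1]
opening: 0.0857
```

Run:
```python
from h import *
p=read_camera('wrist'); save(p,'c_wrist'); pickle.dump(p,open('wrist2.pkl','wb'))
bar=np.array([.537,.036,.2145]);yh=axes()[1]
print(proj(p,[bar+.02*yh,bar-.02*yh]), state()['eef_pos'],state()['wrist_force'])
```

```text
[[237.94308378 280.67518939]
 [316.57844268 280.75812269]] [0.54318658 0.03438394 0.20436037] [-0.31922747  0.56085473 -0.62796332]
```

View pics/c_wrist.png

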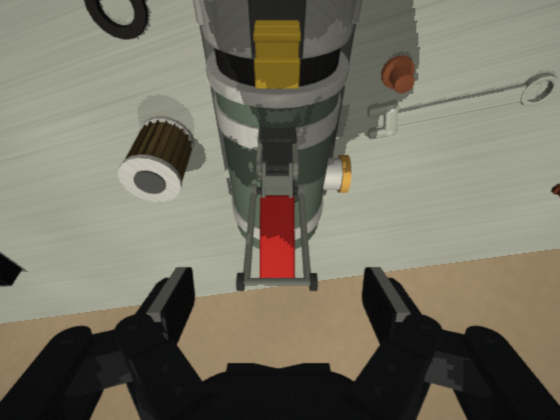

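Emit:
arm_command(
  steps=[
    [[0,0,0],[0,0,0]],
    [[0,0,0],[0,0,0]],
    [[0,0,0],[0,0,0]],
    [[0,0,0],[0,0,0]],
    [[0,0,0],[0,0,0]],
    [[0,0,0],[0,0,0]],
  ],
  claw=0.3,
  squeeze=20,
)

```text
t: 4.58
eef_pos: [0.5434, 0.034, 0.2043]
orientation: [0.136, 0.956, -0.036, 0.257]
wrist_force: [-0.5, -4.4, 1.0]
opening: 0.0391
```

Run:
```python
from h import *
p=read_camera('wrist'); save(p,'d_wrist'); pickle.dump(p,open('wrist3.pkl','wb'))
s=state();print(s['eef_pos'],s['wrist_force'],s['ft_torque'],s['opening'])
```

```text
[0.54336669 0.03399654 0.20428774] [-0.9043683  -3.20021175  1.50411593] [-0.61799961  0.48056385 -0.34365156] 0.03907382436014935
```

View pics/d_wrist.png

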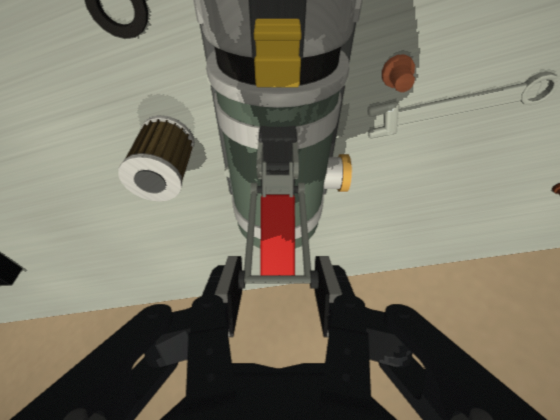

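Run:
```python
from h import *
q=np.load('q.npy')
s=state(); xh,yh,z=axes(); o=np.array([q[0],q[1],.14])
print('tcp in housing', (s['eef_pos']-o)@xh,(s['eef_pos']-o)@yh,s['eef_pos'][2]-.14)
Rt=R.from_quat(s['orientation']).as_matrix(); bar=np.array([.537,.036,.2145]); print('bar in tool',Rt.T@(bar-s['eef_pos']))
print(Rt.T@np.c_[xh,yh,z])
b0=np.array([-.0107,.0746]); a0=np.arctan2(b0[1],b0[0]); t=np.array([q[5],.0175+.002]); a1=np.arctan2(t[1],t[0])
n=22; u=np.linspace(0,1,n+1); an=a0+(a1-a0)*u; r=np.hypot(*b0)+(np.hypot(*t)-np.hypot(*b0))*u
P=np.c_[r*np.cos(an),r*np.sin(an)]; d=np.diff(P,axis=0)
M=Rt.T@np.c_[xh,z]
for k in range(n): print(k,np.round(M@d[k]/.5,4).tolist(),np.round(P[k+1],4))
```

```text
tcp in housing -0.017456377476296702 0.0001893488633438133 0.06428773665914586
bar in tool [ 0.00065453  0.00014894 -0.01218148]
[[ 8.65274172e-01 -4.28554592e-04 -5.01298736e-01]
 [-2.65846950e-04 -9.99999886e-01  3.96019437e-04]
 [-5.01298849e-01 -2.09396650e-04 -8.65274188e-01]]
0 [0.008, -0.0, -0.0058] [-0.0058  0.0751]
1 [0.0084, -0.0, -0.0052] [-0.0008  0.0752]
2 [0.0087, -0.0, -0.0047] [0.0041 0.0751]
3 [0.009, -0.0, -0.0041] [0.009  0.0746]
4 [0.0092, -0.0, -0.0035] [0.0139 0.0738]
5 [0.0094, -0.0, -0.0029] [0.0187 0.0726]
6 [0.0096, -0.0, -0.0022] [0.0234 0.0712]
7 [0.0097, -0.0, -0.0016] [0.028  0.0695]
8 [0.0098, -0.0, -0.001] [0.0325 0.0674]
9 [0.0098, -0.0, -0.0003] [0.0369 0.0651]
10 [0.0098, -0.0, 0.0003] [0.041  0.0625]
11 [0.0098, -0.0, 0.001] [0.045  0.0596]
12 [0.0097, -0.0, 0.0016] [0.0488 0.0565]
13 [0.0095, -0.0, 0.0023] [0.0523 0.0531]
14 [0.0094, -0.0, 0.0029] [0.0557 0.0495]
15 [0.0092, -0.0, 0.0035] [0.0588 0.0457]
16 [0.0089, -0.0, 0.0041] [0.0616 0.0417]
17 [0.0086, -0.0, 0.0046] [0.0642 0.0375]
18 [0.0083, -0.0, 0.0052] [0.0664 0.0332]
19 [0.0079, -0.0, 0.0057] [0.0684 0.0288]
20 [0.0075, -0.0, 0.0062] [0.0701 0.0242]
21 [0.0071, -0.0, 0.0067] [0.0715 0.0195]
```

Carry the bar in stages, first half of the arc.

Emit:
arm_command(
  steps=[
    [[0.008,-0.0005,-0.0058],[0,0,0]],
    [[0.0084,0,-0.0052],[0,0,0]],
    [[0.0087,0,-0.0047],[0,0,0]],
    [[0.009,0,-0.0041],[0,0,0]],
    [[0.0092,0,-0.0035],[0,0,0]],
    [[0.0094,0,-0.0029],[0,0,0]],
    [[0.0096,0,-0.0022],[0,0,0]],
    [[0.0097,0,-0.0016],[0,0,0]],
    [[0.0098,0,-0.001],[0,0,0]],
    [[0.0098,0,-0.0003],[0,0,0]],
    [[0.0098,0,0.0003],[0,0,0]],
    [[0,0,0],[0,0,0]],
  ],
)

```text
t: 6.12
eef_pos: [0.4934, 0.0485, 0.1921]
orientation: [0.136, 0.956, -0.036, 0.257]
wrist_force: [-1.1, -2.5, 1.4]
opening: 0.0391
```

```bash
cat > st.py <<'E'
from h import *
import sys
q=np.load('q.npy'); s=state(); xh,yh,z=axes(); o=np.array([q[0],q[1],.14])
Rt=R.from_quat(s['orientation']).as_matrix(); bar=s['eef_pos']+Rt@np.array([.0007,0,-.0122])
w=s['wrist_force']
print('t',s['t'],'bar h',np.round([(bar-o)@xh*1e3,(bar-o)@yh*1e3,(bar[2]-.14)*1e3],1),'F(xh,yh,z)',np.round([w@xh,w@yh,w[2]],1),'op',round(s['opening'],4),'tool->h',np.round((Rt.T@np.c_[xh,z]).T,3).tolist())
if len(sys.argv)>1:
    for n in sys.argv[2:]:
        p=read_camera(n); save(p,sys.argv[1]+'_'+n); pickle.dump(p,open(sys.argv[1]+n+'.pkl','wb'))
E
python3 st.py e wrist scene
```

```text
t 6.125 bar h [41.3  0.2 62.3] F(xh,yh,z) [0.3 2.7 1.4] op 0.0391 tool->h [[0.865, 0.0, -0.501], [-0.501, 0.001, -0.865]]
```

View pics/e_wrist.png

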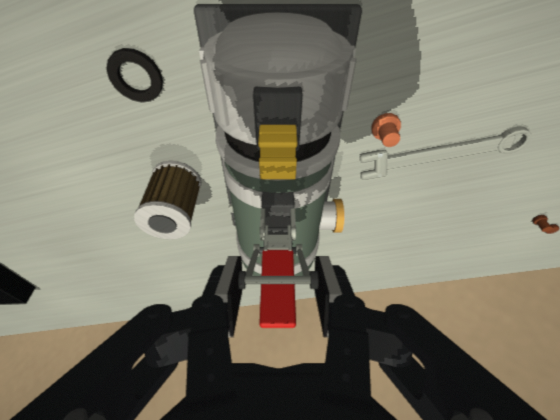

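View pics/e_scene.png

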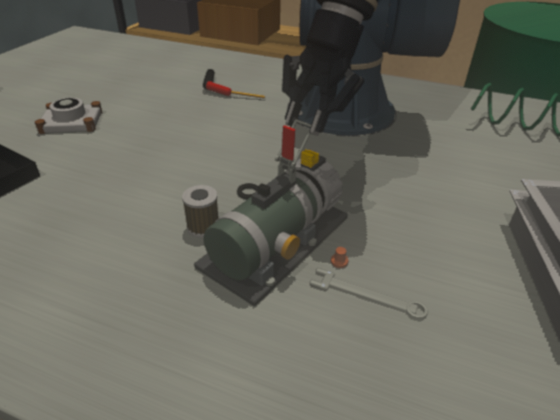

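Emit:
arm_command(
  steps=[
    [[0.0098,0,0.001],[0,0,0]],
    [[0.0097,0,0.0016],[0,0,0]],
    [[0.0095,0,0.0023],[0,0,0]],
    [[0.0094,0,0.0029],[0,0,0]],
    [[0.0092,0,0.0035],[0,0,0]],
    [[0.0089,0,0.0041],[0,0,0]],
    [[0.0086,0,0.0046],[0,0,0]],
    [[0.0083,0,0.0052],[0,0,0]],
    [[0.0079,0,0.0057],[0,0,0]],
    [[0.0075,0,0.0062],[0,0,0]],
    [[0,0,0],[0,0,0]],
  ],
)

```text
t: 7.6
eef_pos: [0.4654, 0.0566, 0.1535]
orientation: [0.136, 0.956, -0.036, 0.257]
wrist_force: [-2.6, -2.3, 1.8]
opening: 0.0393
```

```bash
python3 st.py f wrist scene top
python3 - <<'E'
from h import *
p=pickle.load(open('fwrist.pkl','rb')); save(p,'f_z',4,(140,290,185,375))
p=pickle.load(open('fscene.pkl','rb')); save(p,'f_zs',5,(100,220,230,380))
E
```

```text
t 7.6 bar h [70.4  0.3 23.7] F(xh,yh,z) [1.9 2.9 1.8] op 0.0393 tool->h [[0.866, 0.0, -0.501], [-0.501, 0.0, -0.866]]
```

View pics/f_wrist.png

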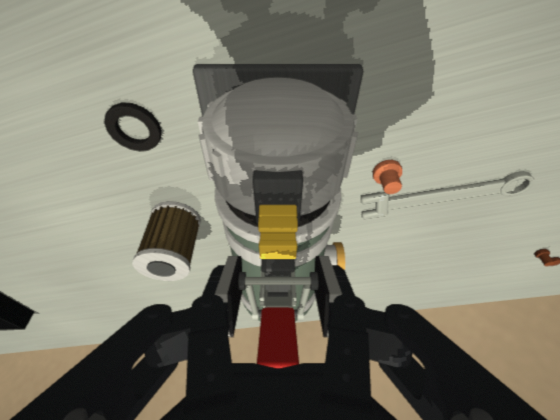

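View pics/f_z.png

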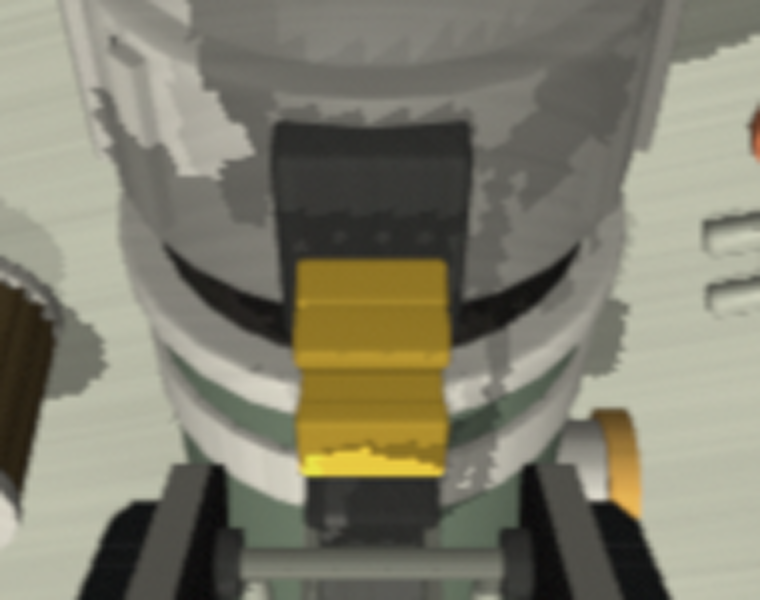

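View pics/f_zs.png

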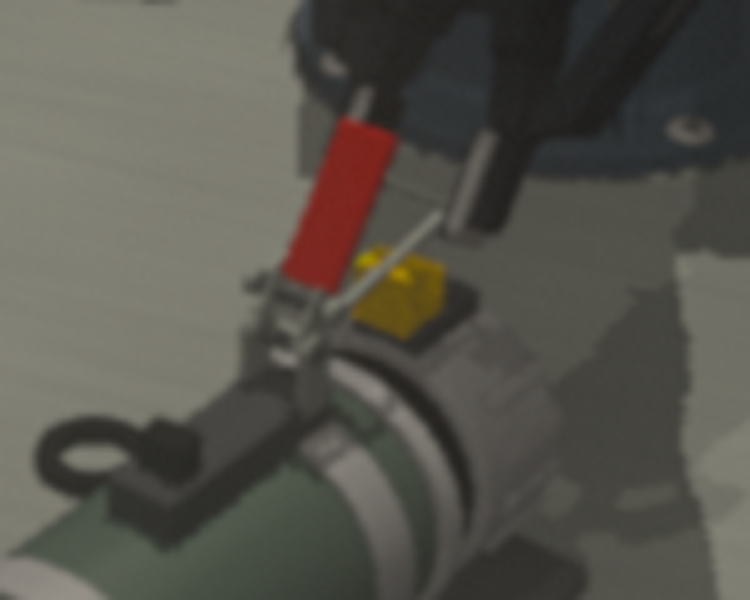

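Run:
```python
from h import *
from fit import model
q=np.load('q.npy'); M=model(q[:8]); p=pickle.load(open('fwrist.pkl','rb'))
for k in ['nrL','nrR','ntL','ntR','wfL','wfR','wbL','wbR']:
    uv=proj(p,M[k])[0]; print(k,np.round((uv-[185,140]+.4)*4))
d=M['wbL']-[0,0,.009]; print('wb bottom', (proj(p,d)[0]-[185,140]+.4)*4)
s=state(); Rt=R.from_quat(s['orientation']).as_matrix(); bar=s['eef_pos']+Rt@np.array([.0007,0,-.0122])
xh,yh,z=axes(); print('bar ends',(proj(p,[bar+.02*yh,bar-.02*yh])-[185,140]+.4)*4)
```

```text
nrL [300. 479.]
nrR [448. 480.]
ntL [296. 427.]
ntR [453. 427.]
wfL [295. 372.]
wfR [453. 372.]
wbL [294. 355.]
wbR [455. 355.]
wb bottom [296.71110689 304.34130602]
bar ends [[214.52516798 562.30988115]
 [529.31117437 562.49840852]]
```

```bash
cat > fit2.py <<'E'
from fit import *
c=pickle.load(open('fwrist.pkl','rb')); F=lambda u,v:np.array([185+u/4-.4,140+v/4-.4])
obs2=[('nrL',F(303,475)),('nrR',F(443,475)),('ntL',F(298,417)),('ntR',F(448,417)),('wfL',F(295,366)),('wfR',F(450,366)),('wbL',F(296,352)),('wbR',F(450,352))]
s_=np.load('q.npy')
def res2(q):
    M=model(q[:8]); o=q[17:20]
    r=[proj(c,M[k]-o)[0]-uv for k,uv in obs2]
    return np.r_[res(q[:17]),np.ravel(r),(o-q[14:17])/.0006]
r=least_squares(res2,np.r_[s_,0,0,0],loss='soft_l1'); C=np.linalg.pinv(r.jac.T@r.jac); e=np.sqrt(np.diag(C))
for n,v,s in zip('tx ty yaw th ph gx gz L'.split(),r.x,e): print(n,round(v,4),round(s,4))
print(np.round(r.x[8:]*1000,1)); 
f0=res2(r.x); print(np.round(f0[-19:-3].reshape(-1,2),1).tolist())
np.save('q2.npy',r.x); M=model(r.x[:8]); g=(M['wfL']+M['wfR'])/2-.003*axes(r.x[2])[0]; print('gap world',g)
q=np.load('q.npy');xh,yh,z=axes(); o=np.array([q[0],q[1],.14]); print('gap in old housing frame', (g-o)@xh,(g-o)@yh, g[2]-.005-.14)
E
python3 fit2.py
```

```text
tx 0.5267 0.0017
ty 0.0391 0.0009
yaw 2.8585 0.0047
th 0.9089 0.0314
ph 1.5455 0.0191
gx 0.0713 0.0014
gz 0.1313 0.0012
L 0.0142 0.0006
[ 0.4 -0.6 -0.3 -0.1  0.1  0.1 -0.3  0.5  0.6 -0.5  0.4  0.7]
[[-0.8, -0.3], [0.7, -0.2], [-0.7, 0.8], [0.6, 0.9], [-0.1, 0.1], [0.2, 0.2], [-0.7, -0.7], [0.6, -0.7]]
gap world [0.45821533 0.05898806 0.13634505]
gap in old housing frame 0.07128638754194676 -4.01334867566997e-05 -0.008654949435559806
```

Emit:
arm_command(
  steps=[
    [[0.0058,0,0.0088],[0,0,0]],
    [[0.0058,0,0.0088],[0,0,0]],
    [[0.0057,0,0.0087],[0,0,0]],
    [[0,0,0],[0,0,0]],
    [[0,0,0],[0,0,0]],
  ],
)

```text
t: 8.38
eef_pos: [0.4647, 0.0567, 0.1381]
orientation: [0.136, 0.956, -0.036, 0.257]
wrist_force: [-3.5, -1.2, 0.6]
opening: 0.0391
```

```bash
python3 st.py g wrist scene
python3 - <<'E'
from h import *
p=pickle.load(open('gwrist.pkl','rb')); save(p,'g_z',4,(140,290,185,375))
p=pickle.load(open('gscene.pkl','rb')); save(p,'g_zs',6,(120,200,260,370))
E
```

```text
t 8.375 bar h [71.1  0.3  8.3] F(xh,yh,z) [3.1 2.1 0.6] op 0.0391 tool->h [[0.866, 0.0, -0.501], [-0.501, 0.0, -0.866]]
```

View pics/g_z.png

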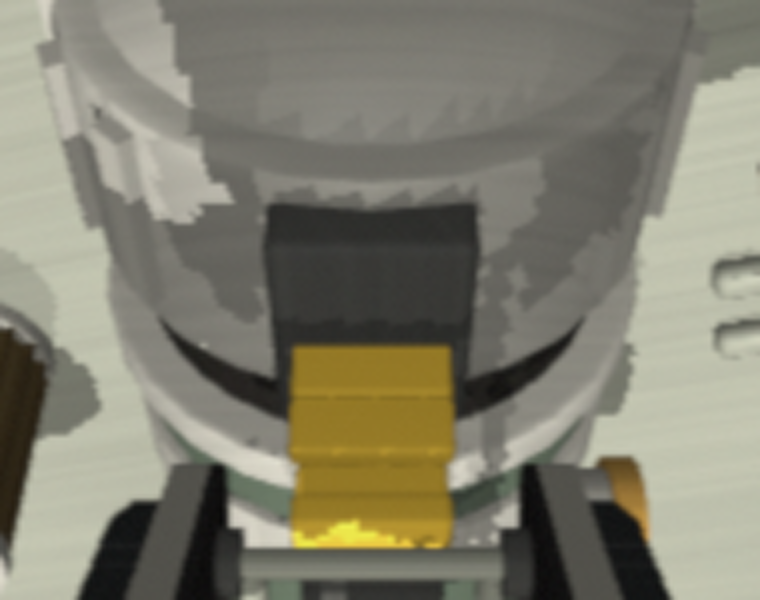

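View pics/g_zs.png

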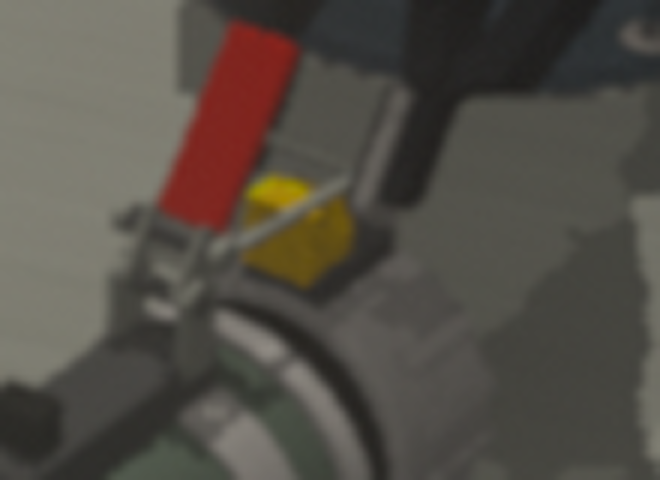

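Emit:
arm_command(
  steps=[
    [[0.001,0,0.0017],[0,0,0]],
    [[0.001,0,0.0017],[0,0,0]],
    [[0.001,0,0.0017],[0,0,0]],
    [[0.001,0,0.0017],[0,0,0]],
    [[0.0005,0,0.0009],[0,0,0]],
    [[0,0,0],[0,0,0]],
  ],
)

```text
t: 9.22
eef_pos: [0.465, 0.0567, 0.1339]
orientation: [0.136, 0.956, -0.036, 0.257]
wrist_force: [0.6, -3.5, 0.4]
opening: 0.0389
```

```bash
python3 st.py
```

```text
t 9.225 bar h [70.9  0.2  4.1] F(xh,yh,z) [-1.5  3.2  0.4] op 0.0389 tool->h [[0.865, -0.0, -0.501], [-0.501, 0.001, -0.865]]
```

Emit:
arm_command(
  steps=[
    [[0.0012,0,0.0016],[0,0,0]],
    [[0.0012,0,0.0016],[0,0,0]],
    [[0,0,0],[0,0,0]],
  ],
)

```text
t: 9.6
eef_pos: [0.4647, 0.0568, 0.1317]
orientation: [0.136, 0.956, -0.036, 0.257]
wrist_force: [0.9, -2.8, 1.6]
opening: 0.0393
```

```bash
python3 st.py
```

```text
t 9.6 bar h [71.2  0.2  2. ] F(xh,yh,z) [-1.6  2.4  1.6] op 0.0393 tool->h [[0.865, 0.0, -0.501], [-0.501, 0.001, -0.865]]
```

Emit:
arm_command(
  steps=[
    [[0.0012,0,0.0016],[0,0,0]],
    [[0.0012,0,0.0016],[0,0,0]],
    [[0,0,0],[0,0,0]],
  ],
)

```text
t: 9.98
eef_pos: [0.4644, 0.0569, 0.1297]
orientation: [0.136, 0.956, -0.036, 0.257]
wrist_force: [-0.0, -2.2, 1.5]
opening: 0.0391
```

```bash
python3 st.py
```

```text
t 9.975 bar h [71.5  0.3 -0.1] F(xh,yh,z) [-0.6  2.1  1.5] op 0.0391 tool->h [[0.865, 0.0, -0.501], [-0.501, 0.001, -0.865]]
```

Emit:
arm_command(
  steps=[
    [[0.001,0,0.0017],[0,0,0]],
    [[0.001,0,0.0017],[0,0,0]],
    [[0,0,0],[0,0,0]],
  ],
)

```text
t: 10.35
eef_pos: [0.4643, 0.0569, 0.1277]
orientation: [0.136, 0.956, -0.036, 0.257]
wrist_force: [-0.1, -2.9, -0.4]
opening: 0.0387
```

```bash
python3 st.py
```

```text
t 10.35 bar h [71.5  0.3 -2.1] F(xh,yh,z) [-0.7  2.8 -0.4] op 0.0387 tool->h [[0.865, 0.0, -0.501], [-0.501, 0.001, -0.865]]
```

Emit:
arm_command(
  steps=[
    [[0.001,0,0.0017],[0,0,0]],
    [[0,0,0],[0,0,0]],
  ],
)

```text
t: 10.6
eef_pos: [0.4644, 0.0569, 0.1268]
orientation: [0.136, 0.956, -0.036, 0.257]
wrist_force: [-0.8, -2.1, 0.8]
opening: 0.0391
```

```bash
python3 st.py i wrist
python3 - <<'E'
from h import *
p=pickle.load(open('iwrist.pkl','rb')); save(p,'i_z',4,(140,290,185,375))
E
```

```text
t 10.6 bar h [71.5  0.3 -3. ] F(xh,yh,z) [0.2 2.2 0.8] op 0.0391 tool->h [[0.865, 0.0, -0.501], [-0.501, 0.001, -0.865]]
```

View pics/i_z.png

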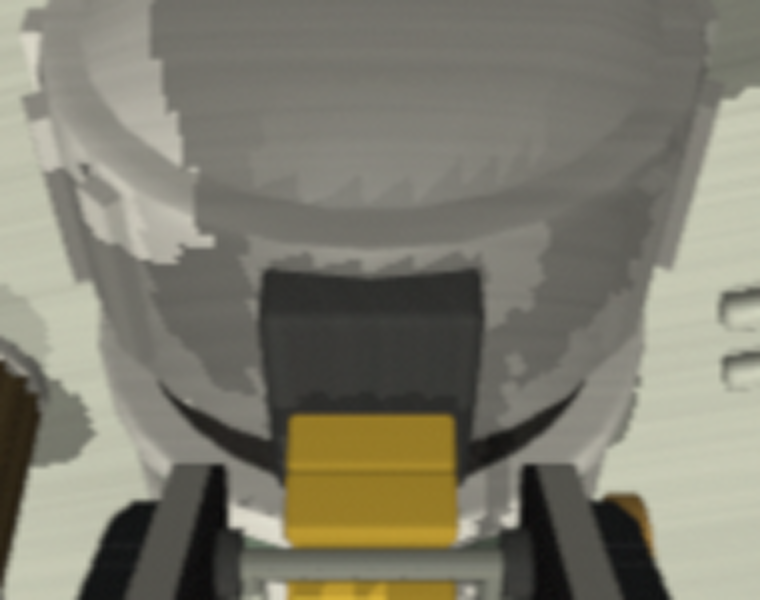

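Emit:
arm_command(
  steps=[
    [[0.001,0,0.0017],[0,0,0]],
    [[0.001,0,0.0017],[0,0,0]],
    [[0,0,0],[0,0,0]],
  ],
)

```text
t: 11.02
eef_pos: [0.4644, 0.0569, 0.1249]
orientation: [0.136, 0.956, -0.036, 0.257]
wrist_force: [-0.8, -3.1, -0.3]
opening: 0.0389
```

```bash
python3 st.py
```

```text
t 11.025 bar h [71.5  0.3 -4.9] F(xh,yh,z) [-0.1  3.2 -0.3] op 0.0389 tool->h [[0.865, 0.0, -0.501], [-0.501, 0.001, -0.865]]
```

Emit:
arm_command(
  steps=[
    [[0.001,0,0.0017],[0,0,0]],
    [[0,0,0],[0,0,0]],
  ],
)

```text
t: 11.28
eef_pos: [0.4644, 0.0569, 0.1239]
orientation: [0.136, 0.956, -0.036, 0.257]
wrist_force: [-0.2, -3.3, 1.6]
opening: 0.0391
```

```bash
python3 st.py
```

```text
t 11.275 bar h [71.4  0.3 -5.9] F(xh,yh,z) [-0.7  3.2  1.6] op 0.0391 tool->h [[0.865, -0.0, -0.501], [-0.501, 0.001, -0.865]]
```

Emit:
arm_command(
  steps=[
    [[0.001,0,0.0017],[0,0,0]],
    [[0,0,0],[0,0,0]],
  ],
)

```text
t: 11.52
eef_pos: [0.4644, 0.0569, 0.1229]
orientation: [0.136, 0.956, -0.036, 0.257]
wrist_force: [0.1, -3.1, 0.3]
opening: 0.0391
```

```bash
python3 st.py j wrist scene
python3 - <<'E'
from h import *
p=pickle.load(open('jwrist.pkl','rb')); save(p,'j_z',4,(140,290,185,375))
p=pickle.load(open('jscene.pkl','rb')); save(p,'j_zs',6,(120,200,260,370))
E
```

```text
t 11.525 bar h [71.5  0.2 -6.9] F(xh,yh,z) [-1.   2.9  0.3] op 0.0391 tool->h [[0.865, -0.0, -0.501], [-0.501, 0.001, -0.865]]
```

View pics/j_z.png

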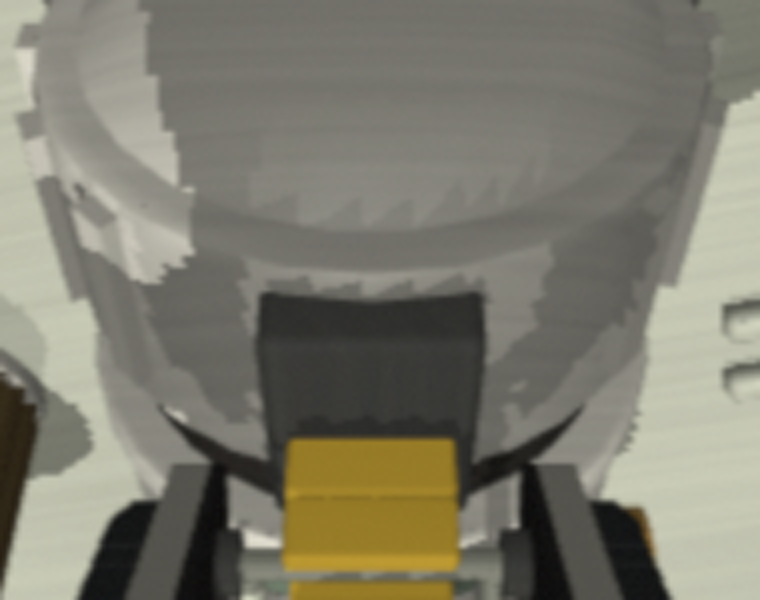

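View pics/j_zs.png

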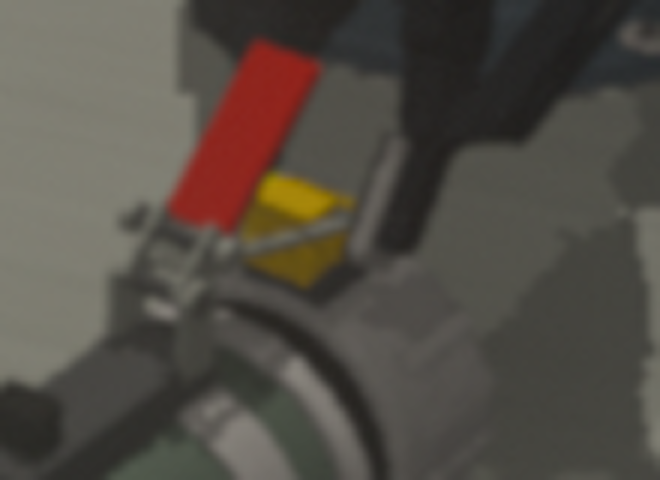

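Emit:
arm_command(
  steps=[
    [[0.001,0,0.0017],[0,0,0]],
    [[0.001,0,0.0017],[0,0,0]],
    [[0,0,0],[0,0,0]],
  ],
)

```text
t: 12.0
eef_pos: [0.4644, 0.0569, 0.1209]
orientation: [0.136, 0.956, -0.036, 0.257]
wrist_force: [0.8, -3.3, 0.0]
opening: 0.0393
```

```bash
python3 st.py
```

```text
t 12.0 bar h [71.5  0.2 -8.9] F(xh,yh,z) [-1.7  2.9  0. ] op 0.0393 tool->h [[0.865, 0.0, -0.501], [-0.501, 0.001, -0.865]]
```

Emit:
arm_command(
  steps=[
    [[-0.0017,0,0.001],[0,0,0]],
    [[-0.0017,0,0.001],[0,0,0]],
    [[-0.0017,0,0.001],[0,0,0]],
    [[0,0,0],[0,0,0]],
  ],
)

```text
t: 12.5
eef_pos: [0.4673, 0.056, 0.1209]
orientation: [0.136, 0.956, -0.036, 0.257]
wrist_force: [-3.6, -0.6, 0.6]
opening: 0.0393
```

```bash
python3 st.py
```

```text
t 12.5 bar h [68.5  0.3 -8.9] F(xh,yh,z) [3.3 1.6 0.6] op 0.0393 tool->h [[0.865, -0.0, -0.501], [-0.501, 0.001, -0.865]]
```

Emit:
arm_command(
  steps=[
    [[-0.0017,0,0.001],[0,0,0]],
    [[-0.0017,0,0.001],[0,0,0]],
    [[0,0,0],[0,0,0]],
  ],
)

```text
t: 12.88
eef_pos: [0.4693, 0.0554, 0.121]
orientation: [0.136, 0.956, -0.036, 0.257]
wrist_force: [-2.9, -1.5, 0.4]
opening: 0.039
```

```bash
python3 st.py
```

```text
t 12.875 bar h [66.4  0.3 -8.8] F(xh,yh,z) [2.3 2.2 0.4] op 0.039 tool->h [[0.865, -0.0, -0.502], [-0.502, 0.001, -0.865]]
```

Emit:
arm_command(
  steps=[
    [[-0.0017,0,0.001],[0,0,0]],
    [[0,0,0],[0,0,0]],
  ],
)

```text
t: 13.12
eef_pos: [0.4702, 0.0552, 0.121]
orientation: [0.136, 0.956, -0.036, 0.257]
wrist_force: [-4.1, -1.9, 0.8]
opening: 0.0391
```

```bash
python3 st.py
```

```text
t 13.125 bar h [65.4  0.2 -8.8] F(xh,yh,z) [3.4 3.  0.8] op 0.0391 tool->h [[0.865, -0.0, -0.501], [-0.501, 0.001, -0.865]]
```

Emit:
arm_command(
  steps=[
    [[-0.0017,0,0.001],[0,0,0]],
    [[0,0,0],[0,0,0]],
  ],
)

```text
t: 13.38
eef_pos: [0.4711, 0.0549, 0.121]
orientation: [0.136, 0.956, -0.036, 0.257]
wrist_force: [-2.7, -2.8, 0.5]
opening: 0.0392
```

```bash
python3 st.py
```

```text
t 13.375 bar h [64.5  0.2 -8.8] F(xh,yh,z) [1.8 3.4 0.5] op 0.0392 tool->h [[0.865, -0.0, -0.501], [-0.501, 0.001, -0.865]]
```

Emit:
arm_command(
  steps=[
    [[-0.0009,0,0.0005],[0,0,0]],
    [[0,0,0],[0,0,0]],
  ],
)

```text
t: 13.62
eef_pos: [0.4716, 0.0548, 0.1209]
orientation: [0.136, 0.956, -0.036, 0.257]
wrist_force: [-3.7, -3.2, 0.0]
opening: 0.0391
```

```bash
python3 st.py k wrist scene top
python3 - <<'E'
from h import *
p=pickle.load(open('kwrist.pkl','rb')); save(p,'k_z',4,(140,290,185,375))
p=pickle.load(open('kscene.pkl','rb')); save(p,'k_zs',6,(120,200,260,370))
E
```

```text
t 13.625 bar h [64.   0.3 -8.9] F(xh,yh,z) [2.6 4.1 0. ] op 0.0391 tool->h [[0.865, -0.0, -0.501], [-0.501, 0.001, -0.865]]
```

View pics/k_z.png

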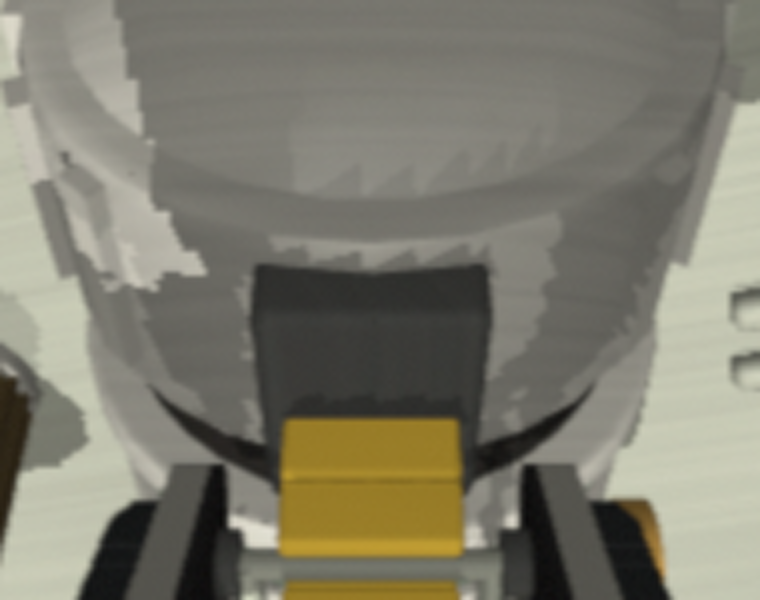

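View pics/k_zs.png

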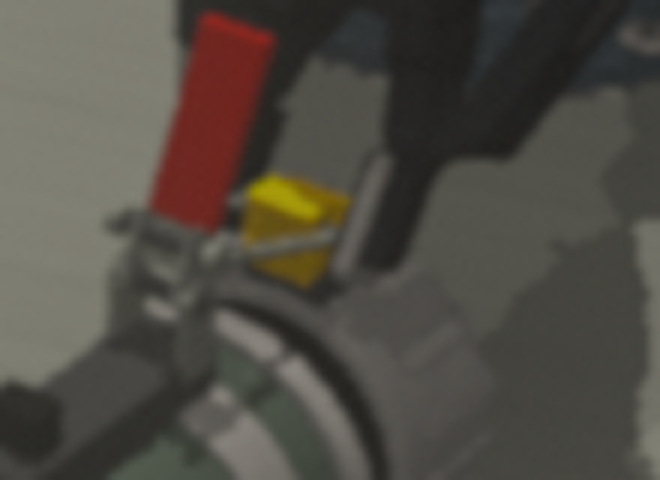

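Emit:
arm_command(
  steps=[
    [[-0.0017,0,0.001],[0,0,0]],
    [[0,0,0],[0,0,0]],
    [[0,0,0],[0,0,0]],
  ],
)

```text
t: 14.15
eef_pos: [0.4725, 0.0545, 0.1209]
orientation: [0.136, 0.956, -0.036, 0.257]
wrist_force: [-2.8, -4.0, 0.0]
opening: 0.0387
```

```bash
python3 st.py
python3 - <<'E'
from h import *
from fit import model
q=np.load('q2.npy'); M=model(q[:8])
for n in 'jk':
    p=pickle.load(open(n+'wrist.pkl','rb'))
    print(n,[(k,np.round((proj(p,M[k]-q[14:17])[0]-[185,140]+.4)*4).tolist()) for k in ['wfL','wfR','wbL']], (proj(p,M['wbL']-[0,0,.009]-q[14:17])[0]-[185,140]+.4)*4)
E
```

```text
t 14.15 bar h [63.1  0.3 -8.9] F(xh,yh,z) [1.5 4.6 0. ] op 0.0387 tool->h [[0.865, -0.0, -0.501], [-0.501, 0.001, -0.865]]
j [('wfL', [282.0, 569.0]), ('wfR', [460.0, 569.0]), ('wbL', [281.0, 553.0])] [284.22568641 488.88330577]
k [('wfL', [278.0, 554.0]), ('wfR', [464.0, 554.0]), ('wbL', [276.0, 537.0])] [279.93248146 470.44895967]
```

Emit:
arm_command(
  steps=[
    [[-0.0017,0,0.001],[0,0,0]],
    [[0,0,0],[0,0,0]],
    [[0,0,0],[0,0,0]],
  ],
)

```text
t: 14.52
eef_pos: [0.4733, 0.0543, 0.1208]
orientation: [0.136, 0.956, -0.036, 0.257]
wrist_force: [-5.9, -2.0, 1.9]
opening: 0.0387
```

```bash
python3 st.py
```

```text
t 14.525 bar h [62.2  0.2 -9. ] F(xh,yh,z) [5.1 3.6 1.9] op 0.0387 tool->h [[0.865, 0.0, -0.501], [-0.501, 0.001, -0.865]]
```

Emit:
arm_command(
  steps=[
    [[-0.0017,0,0.001],[0,0,0]],
    [[0,0,0],[0,0,0]],
    [[0,0,0],[0,0,0]],
  ],
)

```text
t: 14.9
eef_pos: [0.4742, 0.0541, 0.1208]
orientation: [0.136, 0.956, -0.036, 0.257]
wrist_force: [-8.2, -0.4, 3.3]
opening: 0.039
```

```bash
python3 st.py l wrist
python3 - <<'E'
from h import *
from fit import model
q=np.load('q2.npy'); M=model(q[:8])
for n in 'l':
    p=pickle.load(open(n+'wrist.pkl','rb')); save(p,'l_z',4,(140,290,185,375))
    print(n,[(k,np.round((proj(p,M[k]-q[14:17])[0]-[185,140]+.4)*4).tolist()) for k in ['wfL','wfR','wbL']])
E
```

```text
t 14.9 bar h [61.3  0.2 -9. ] F(xh,yh,z) [7.8 2.6 3.3] op 0.039 tool->h [[0.865, 0.0, -0.501], [-0.501, 0.001, -0.865]]
l [('wfL', [277.0, 544.0]), ('wfR', [465.0, 544.0]), ('wbL', [274.0, 527.0])]
```

View pics/l_z.png

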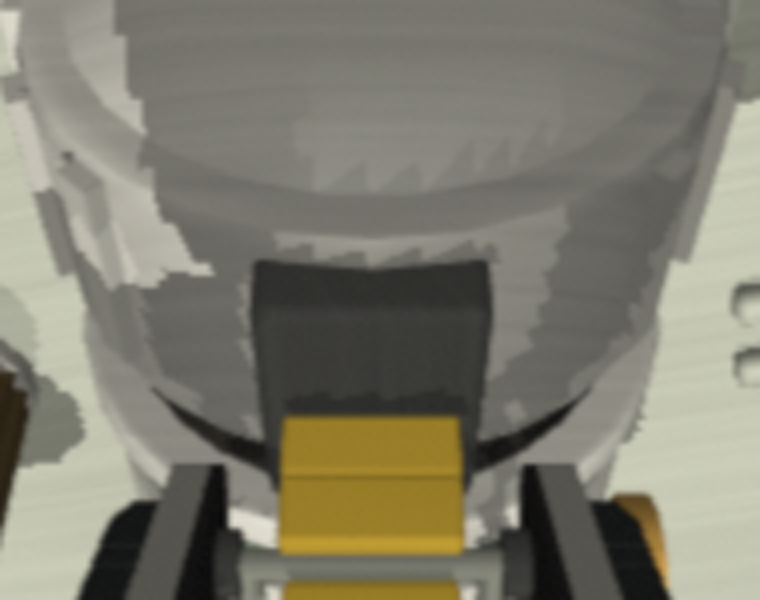

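Emit:
arm_command(
  steps=[
    [[0.0017,0,-0.001],[0,0,0]],
    [[0,0,0],[0,0,0]],
  ],
)

```text
t: 15.2
eef_pos: [0.4734, 0.0543, 0.1209]
orientation: [0.136, 0.956, -0.036, 0.257]
wrist_force: [-5.3, -2.7, 1.6]
opening: 0.039
```

```bash
python3 st.py
```

```text
t 15.2 bar h [62.1  0.3 -8.9] F(xh,yh,z) [4.3 4.1 1.6] op 0.039 tool->h [[0.865, 0.0, -0.501], [-0.501, 0.001, -0.865]]
```

Emit:
arm_command(
  steps=[
    [[0,0,0],[0,0,0]],
    [[0,0,0],[0,0,0]],
    [[0,0,0],[0,0,0]],
    [[0,0,0],[0,0,0]],
  ],
  claw=0.75,
)

```text
t: 15.7
eef_pos: [0.4735, 0.0544, 0.121]
orientation: [0.136, 0.956, -0.036, 0.257]
wrist_force: [0.3, 0.5, 0.5]
opening: 0.0642
```

```bash
python3 st.py m wrist scene
python3 - <<'E'
from h import *
p=pickle.load(open('mwrist.pkl','rb')); save(p,'m_z',4,(140,290,185,375))
p=pickle.load(open('mscene.pkl','rb')); save(p,'m_zs',6,(120,200,260,370))
E
```

```text
t 15.7 bar h [62.   0.1 -8.8] F(xh,yh,z) [-0.1 -0.6  0.5] op 0.0642 tool->h [[0.865, 0.0, -0.501], [-0.501, 0.001, -0.865]]
```

View pics/m_z.png

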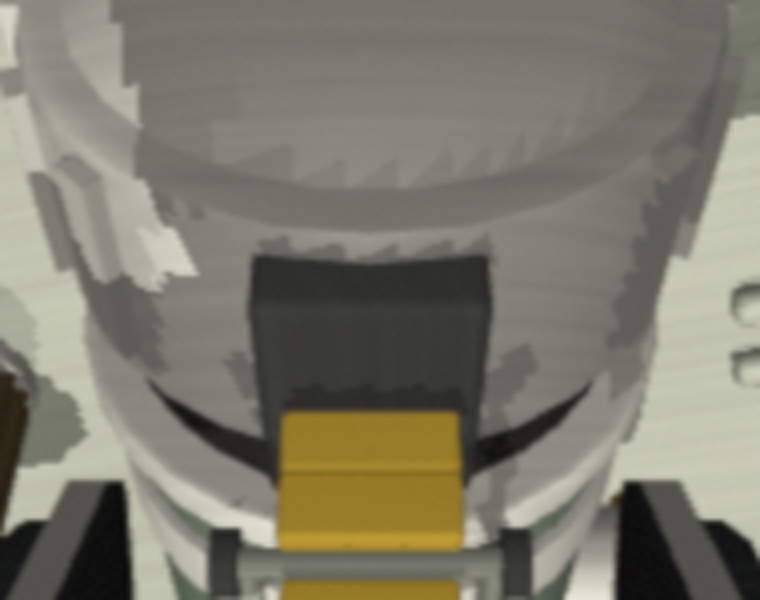

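View pics/m_zs.png

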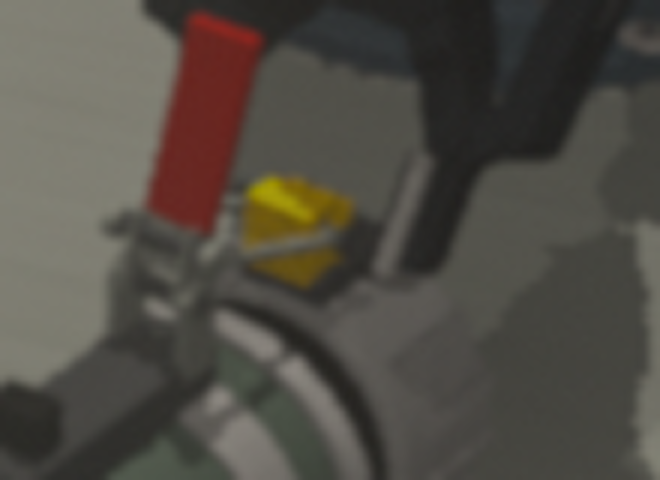

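Bar stays under the nose at rows 550–580. Retract along the tool axis, then shut the fingers.

Emit:
arm_command(
  steps=[
    [[0,0,-0.01],[0,0,0]],
    [[0,0,-0.02],[0,0,0]],
    [[0,0,-0.03],[0,0,0]],
    [[0,0,-0.03],[0,0,0]],
    [[0,0,-0.03],[0,0,0]],
    [[0,0,-0.03],[0,0,0]],
    [[0,0,0],[0,0,0]],
  ],
)

```text
t: 16.68
eef_pos: [0.4376, 0.0652, 0.1872]
orientation: [0.136, 0.956, -0.036, 0.258]
wrist_force: [0.1, 0.4, 0.1]
opening: 0.064
```

Emit:
arm_command(
  steps=[
    [[0,0,0],[0,0,0]],
    [[0,0,0],[0,0,0]],
    [[0,0,0],[0,0,0]],
    [[0,0,0],[0,0,0]],
    [[0,0,0],[0,0,0]],
  ],
  claw=0,
)

```text
t: 17.3
eef_pos: [0.4373, 0.0647, 0.1857]
orientation: [0.136, 0.956, -0.036, 0.257]
wrist_force: [0.3, -1.5, -0.2]
opening: -0.0001
```

```bash
sed -i "s/^print('t'/T=s['eef_pos']-o; print('TCP h',np.round([T@xh*1e3,T@yh*1e3,T[2]*1e3],1))\nprint('t'/" st.py; python3 st.py n wrist scene
```

```text
TCP h [93.   0.3 45.7]
t 17.3 bar h [99.7  0.3 55.9] F(xh,yh,z) [-0.7  1.4 -0.2] op -0.0001 tool->h [[0.865, 0.0, -0.501], [-0.501, 0.001, -0.865]]
```

View pics/n_wrist.png

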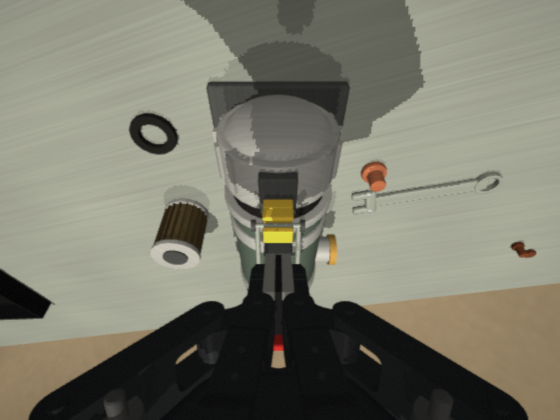

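View pics/n_scene.png

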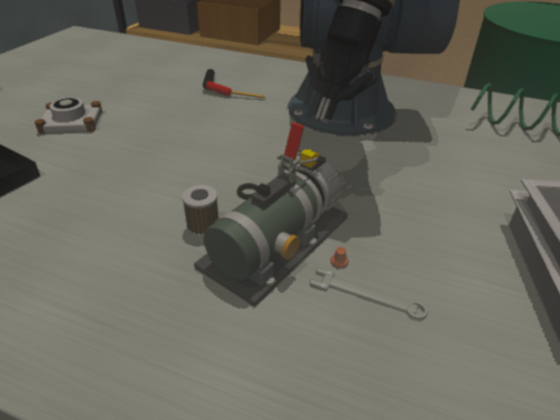

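Emit:
arm_command(
  steps=[
    [[-0.0197,0,0.0089],[0,0,0]],
    [[-0.0197,0,0.0089],[0,0,0]],
    [[-0.0197,0,0.0089],[0,0,0]],
    [[-0.0197,0,0.0089],[0,0,0]],
    [[-0.0086,0,0.0058],[0,0,0]],
    [[-0.0086,0,0.0058],[0,0,0]],
    [[0,0,0],[0,0,0]],
  ],
)

```text
t: 18.27
eef_pos: [0.4886, 0.0498, 0.1893]
orientation: [0.136, 0.956, -0.036, 0.257]
wrist_force: [-0.2, -0.1, 0.8]
opening: 0.0001
```

```bash
python3 st.py p wrist scene;  python3 - <<'E'
from h import *
p=pickle.load(open('pscene.pkl','rb')); save(p,'p_zs',5,(90,210,230,380))
E
```

```text
TCP h [39.5  0.3 49.3]
t 18.275 bar h [46.2  0.3 59.5] F(xh,yh,z) [0.2 0.1 0.8] op 0.0001 tool->h [[0.865, -0.0, -0.501], [-0.501, 0.0, -0.865]]
```

View pics/p_zs.png

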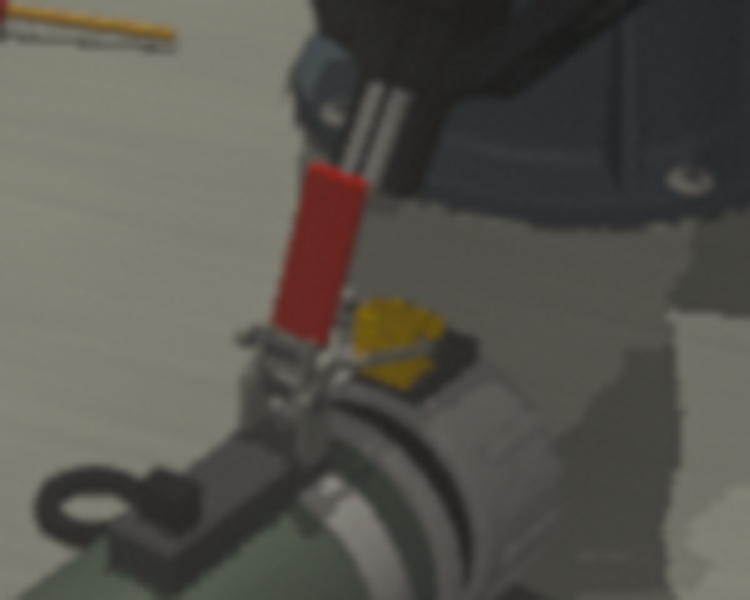

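View pics/p_wrist.png

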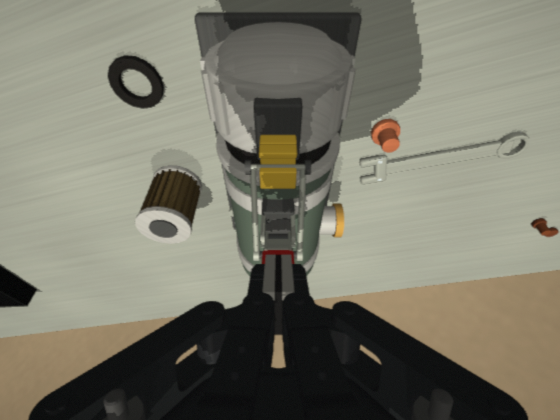

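```bash
cat > path.py <<'E'
import numpy as np
from scipy.interpolate import PchipInterpolator as PI
th=np.array([1.95,1.57,1.2,.9,.6,.4,.2,0])
W=np.array([[34.5,49],[12.5,54.5],[-9.4,51.5],[-25.5,43.4],[-38.3,30.9],[-49.5,25.5],[-53.3,17.3],[-55,8.5]])
P=np.r_[[[39.5,49.3]],W]
s=np.r_[0,np.cumsum(np.hypot(*np.diff(P,axis=0).T))]
f=PI(s,P)
n=int(s[-1]/3); u=np.linspace(0,s[-1],n+1); Q=f(u); d=np.diff(Q,axis=0)
for k in range(n):
    dx,dz=d[k]; print(k,np.round([(.865*dx-.501*dz)/500,0,(-.501*dx-.865*dz)/500],4).tolist(),np.round(Q[k+1],1))
E
python3 path.py
```

```text
0 [-0.005, 0.0, 0.0035] [36.4 49. ]
1 [-0.0052, 0.0, 0.003] [33.4 49. ]
2 [-0.0056, 0.0, 0.0022] [30.4 49.5]
3 [-0.006, 0.0, 0.0015] [27.5 50.3]
4 [-0.0062, 0.0, 0.0011] [24.5 51.4]
5 [-0.0062, 0.0, 0.001] [21.6 52.5]
6 [-0.0061, 0.0, 0.0012] [18.6 53.5]
7 [-0.0059, 0.0, 0.0017] [15.7 54.2]
8 [-0.0055, 0.0, 0.0025] [12.7 54.5]
9 [-0.0052, 0.0, 0.0031] [ 9.7 54.4]
10 [-0.0051, 0.0, 0.0034] [ 6.6 54.2]
11 [-0.005, 0.0, 0.0037] [ 3.5 53.9]
12 [-0.0049, 0.0, 0.0039] [ 0.4 53.4]
13 [-0.0048, 0.0, 0.004] [-2.6 52.9]
14 [-0.0046, 0.0, 0.004] [-5.6 52.3]
15 [-0.0044, 0.0, 0.004] [-8.6 51.7]
16 [-0.0042, 0.0, 0.0042] [-11.4  50.9]
17 [-0.0039, 0.0, 0.0047] [-14.3  49.9]
18 [-0.0035, 0.0, 0.0051] [-17.1  48.6]
19 [-0.0032, 0.0, 0.0054] [-19.9  47. ]
20 [-0.003, 0.0, 0.0055] [-22.5  45.4]
21 [-0.0027, 0.0, 0.0054] [-25.   43.7]
22 [-0.0022, 0.0, 0.0055] [-27.4  41.9]
23 [-0.0016, 0.0, 0.0059] [-29.6  39.7]
24 [-0.0012, 0.0, 0.0061] [-31.6  37.4]
25 [-0.0012, 0.0, 0.0062] [-33.7  35. ]
26 [-0.0015, 0.0, 0.006] [-35.9  32.8]
27 [-0.0022, 0.0, 0.0056] [-38.2  31. ]
28 [-0.0033, 0.0, 0.0052] [-40.9  29.6]
29 [-0.0042, 0.0, 0.0051] [-44.   28.4]
30 [-0.0039, 0.0, 0.005] [-47.   27.2]
31 [-0.0025, 0.0, 0.0049] [-49.3  25.7]
32 [-0.0006, 0.0, 0.0055] [-50.9  23.5]
33 [0.0006, 0.0, 0.0064] [-52.2  20.5]
34 [0.0013, 0.0, 0.0063] [-53.2  17.5]
35 [0.0016, 0.0, 0.0058] [-54.   14.6]
36 [0.0019, 0.0, 0.0058] [-54.6  11.6]
37 [0.0024, 0.0, 0.0057] [-55.    8.5]
```

Emit:
arm_command(
  steps=[
    [[-0.005,0,0.0035],[0,0,0]],
    [[-0.0052,0,0.003],[0,0,0]],
    [[-0.0056,0,0.0022],[0,0,0]],
    [[-0.006,0,0.0015],[0,0,0]],
    [[-0.0062,0,0.0011],[0,0,0]],
    [[-0.0062,0,0.001],[0,0,0]],
    [[0,0,0],[0,0,0]],
  ],
)

```text
t: 19.25
eef_pos: [0.5058, 0.0448, 0.1926]
orientation: [0.136, 0.956, -0.036, 0.257]
wrist_force: [-2.2, 0.9, -1.4]
opening: 0.0002
```

```bash
python3 st.py q scene wrist;  python3 - <<'E'
from h import *
p=pickle.load(open('qscene.pkl','rb')); save(p,'q_zs',5,(90,210,230,380))
E
```

```text
TCP h [21.6  0.4 52.6]
t 19.25 bar h [28.4  0.4 62.8] F(xh,yh,z) [ 2.3 -0.3 -1.4] op 0.0002 tool->h [[0.865, -0.0, -0.501], [-0.501, 0.0, -0.865]]
```

View pics/q_zs.png

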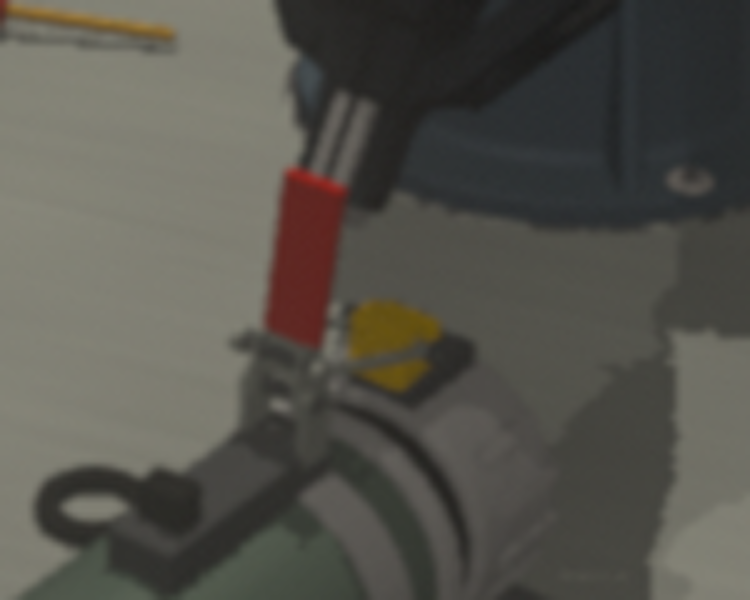

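View pics/q_wrist.png

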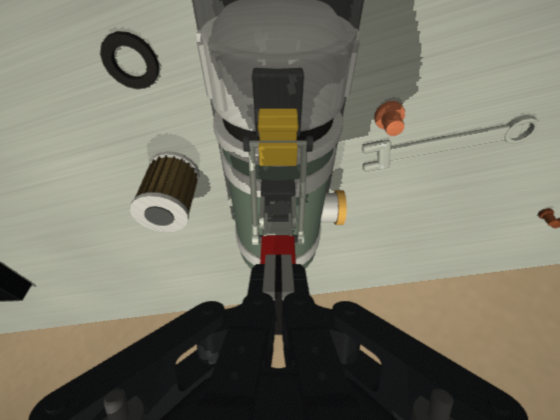

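Emit:
arm_command(
  steps=[
    [[-0.0061,0,0.0012],[0,0,0]],
    [[-0.0059,0,0.0017],[0,0,0]],
    [[-0.0055,0,0.0025],[0,0,0]],
    [[-0.0052,0,0.0031],[0,0,0]],
    [[0,0,0],[0,0,0]],
  ],
)

```text
t: 19.98
eef_pos: [0.5174, 0.0414, 0.1947]
orientation: [0.136, 0.956, -0.036, 0.257]
wrist_force: [-2.8, 0.5, -2.5]
opening: 0.0001
```

```bash
python3 st.py
```

```text
TCP h [ 9.5  0.3 54.7]
t 19.975 bar h [16.3  0.3 64.9] F(xh,yh,z) [ 2.8  0.3 -2.5] op 0.0001 tool->h [[0.865, -0.0, -0.501], [-0.501, 0.001, -0.865]]
```

Emit:
arm_command(
  steps=[
    [[-0.0051,0,0.0034],[0,0,0]],
    [[-0.005,0,0.0037],[0,0,0]],
    [[-0.0049,0,0.0039],[0,0,0]],
    [[-0.0048,0,0.004],[0,0,0]],
    [[0,0,0],[0,0,0]],
  ],
)

```text
t: 20.6
eef_pos: [0.5295, 0.038, 0.1935]
orientation: [0.136, 0.956, -0.036, 0.257]
wrist_force: [-3.7, 0.3, 2.8]
opening: 0.0001
```

```bash
python3 st.py r scene wrist;  python3 - <<'E'
from h import *
p=pickle.load(open('rscene.pkl','rb')); save(p,'r_zs',5,(90,210,230,380))
E
```

```text
TCP h [-3.   0.3 53.5]
t 20.6 bar h [ 3.7  0.3 63.7] F(xh,yh,z) [3.7 0.8 2.8] op 0.0001 tool->h [[0.865, -0.0, -0.502], [-0.502, 0.001, -0.865]]
```

View pics/r_zs.png

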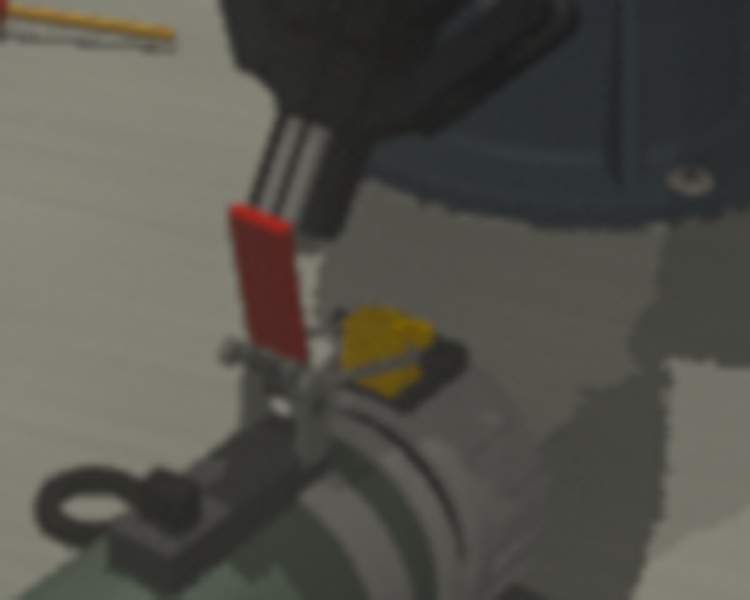

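View pics/r_wrist.png

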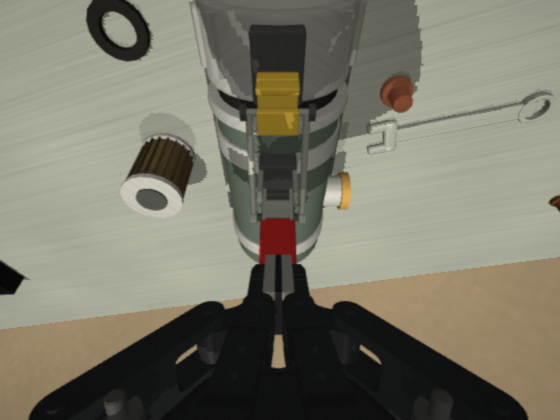

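Good: the cap is being drawn in, bar still hooked, force about 5 N. Continue.

Emit:
arm_command(
  steps=[
    [[-0.0046,0,0.004],[0,0,0]],
    [[-0.0044,0,0.004],[0,0,0]],
    [[-0.0042,0,0.0042],[0,0,0]],
    [[-0.0039,0,0.0047],[0,0,0]],
    [[0,0,0],[0,0,0]],
  ],
)

```text
t: 21.32
eef_pos: [0.5404, 0.0348, 0.19]
orientation: [0.136, 0.956, -0.036, 0.257]
wrist_force: [-2.9, 0.1, 2.5]
opening: -0.0001
```

```bash
python3 st.py
```

```text
TCP h [-14.4   0.3  50. ]
t 21.325 bar h [-7.6  0.3 60.2] F(xh,yh,z) [2.8 0.7 2.5] op -0.0001 tool->h [[0.865, -0.0, -0.501], [-0.501, 0.001, -0.865]]
```

Emit:
arm_command(
  steps=[
    [[-0.0035,0,0.0051],[0,0,0]],
    [[-0.0032,0,0.0054],[0,0,0]],
    [[-0.003,0,0.0055],[0,0,0]],
    [[-0.0027,0,0.0054],[0,0,0]],
    [[0,0,0],[0,0,0]],
  ],
)

```text
t: 21.95
eef_pos: [0.5507, 0.0318, 0.1839]
orientation: [0.136, 0.956, -0.036, 0.257]
wrist_force: [-0.1, 0.1, 2.3]
opening: -0.0002
```

```bash
python3 st.py s scene wrist;  python3 - <<'E'
from h import *
p=pickle.load(open('sscene.pkl','rb')); save(p,'s_zs',5,(90,210,230,380))
E
```

```text
TCP h [-25.1   0.2  43.9]
t 21.95 bar h [-18.4   0.3  54.1] F(xh,yh,z) [ 0.1 -0.   2.3] op -0.0002 tool->h [[0.865, -0.0, -0.501], [-0.501, 0.001, -0.865]]
```

View pics/s_zs.png

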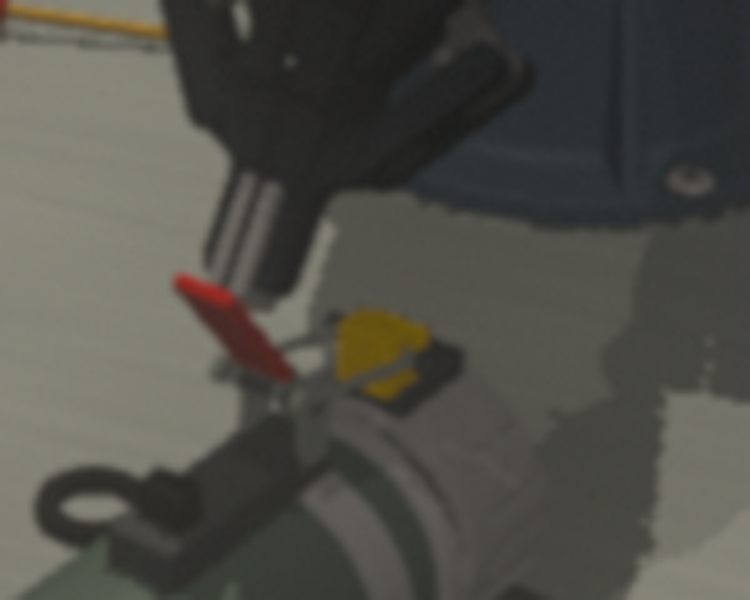

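View pics/s_wrist.png

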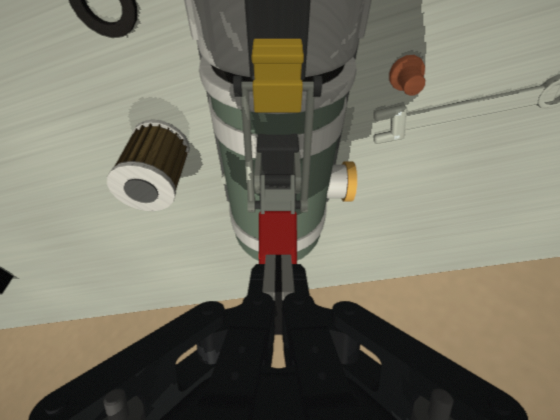

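Emit:
arm_command(
  steps=[
    [[-0.0022,0,0.0055],[0,0,0]],
    [[-0.0016,0,0.0059],[0,0,0]],
    [[-0.0012,0,0.0061],[0,0,0]],
    [[-0.0012,0,0.0062],[0,0,0]],
    [[-0.0015,0,0.006],[0,0,0]],
    [[-0.0022,0,0.0056],[0,0,0]],
    [[0,0,0],[0,0,0]],
  ],
)

```text
t: 22.92
eef_pos: [0.5629, 0.0281, 0.1707]
orientation: [0.136, 0.956, -0.036, 0.257]
wrist_force: [0.3, 0.1, 0.8]
opening: -0.0001
```

```bash
python3 st.py
```

```text
TCP h [-37.8   0.4  30.7]
t 22.925 bar h [-31.1   0.4  40.9] F(xh,yh,z) [-0.3 -0.2  0.8] op -0.0001 tool->h [[0.866, -0.0, -0.5], [-0.5, 0.0, -0.866]]
```

Emit:
arm_command(
  steps=[
    [[-0.0033,0,0.0052],[0,0,0]],
    [[-0.0042,0,0.0051],[0,0,0]],
    [[-0.0039,0,0.005],[0,0,0]],
    [[-0.0025,0,0.0049],[0,0,0]],
    [[-0.0006,0,0.0055],[0,0,0]],
    [[0,0,0],[0,0,0]],
  ],
)

```text
t: 23.68
eef_pos: [0.5753, 0.0246, 0.1635]
orientation: [0.136, 0.956, -0.036, 0.257]
wrist_force: [-0.6, -0.1, 0.1]
opening: 0.0
```

```bash
python3 st.py u scene wrist;  python3 - <<'E'
from h import *
p=pickle.load(open('uscene.pkl','rb')); save(p,'u_zs',5,(90,210,230,380))
E
```

```text
TCP h [-50.7   0.3  23.5]
t 23.675 bar h [-44.    0.3  33.7] F(xh,yh,z) [0.6 0.2 0.1] op 0.0 tool->h [[0.865, -0.0, -0.501], [-0.501, 0.0, -0.865]]
```

View pics/u_zs.png

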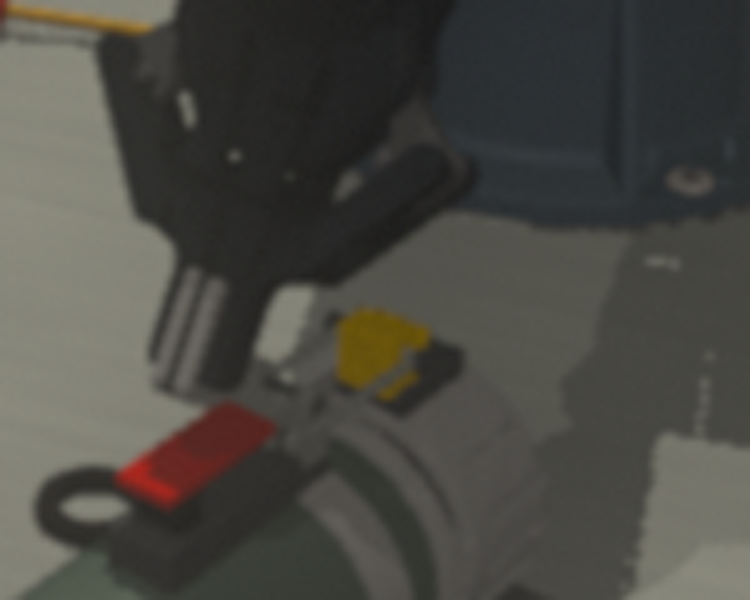

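Emit:
arm_command(
  steps=[
    [[0.003,0,0.0052],[0,0,0]],
    [[0.003,0,0.0052],[0,0,0]],
    [[0.003,0,0.0052],[0,0,0]],
    [[0.002,0,0.0035],[0,0,0]],
    [[0.001,0,0.0017],[0,0,0]],
    [[0.001,0,0.0017],[0,0,0]],
    [[0,0,0],[0,0,0]],
  ],
)

```text
t: 24.65
eef_pos: [0.5753, 0.0246, 0.1507]
orientation: [0.136, 0.956, -0.036, 0.257]
wrist_force: [-0.1, 0.6, -0.0]
opening: -0.0001
```

```bash
python3 st.py
```

```text
TCP h [-50.7   0.3  10.7]
t 24.65 bar h [-44.    0.3  20.9] F(xh,yh,z) [ 0.3 -0.6 -0. ] op -0.0001 tool->h [[0.865, 0.0, -0.501], [-0.501, 0.001, -0.865]]
```

Emit:
arm_command(
  steps=[
    [[0.001,0,0.0017],[0,0,0]],
    [[0.001,0,0.0017],[0,0,0]],
    [[0,0,0],[0,0,0]],
  ],
)

```text
t: 25.02
eef_pos: [0.5753, 0.0246, 0.1486]
orientation: [0.136, 0.956, -0.036, 0.257]
wrist_force: [-0.5, 0.1, 0.4]
opening: -0.0001
```

```bash
python3 st.py
```

```text
TCP h [-50.7   0.3   8.6]
t 25.025 bar h [-44.    0.3  18.8] F(xh,yh,z) [0.5 0.1 0.4] op -0.0001 tool->h [[0.865, -0.0, -0.501], [-0.501, 0.001, -0.865]]
```

Emit:
arm_command(
  steps=[
    [[0.001,0,0.0017],[0,0,0]],
    [[0,0,0],[0,0,0]],
  ],
)

```text
t: 25.28
eef_pos: [0.5753, 0.0246, 0.1477]
orientation: [0.136, 0.956, -0.036, 0.257]
wrist_force: [0.0, 0.1, 0.5]
opening: 0.0001
```

Emit:
arm_command(
  steps=[
    [[0.0005,0,0.0009],[0,0,0]],
    [[0,0,0],[0,0,0]],
  ],
)

```text
t: 25.52
eef_pos: [0.5753, 0.0247, 0.1472]
orientation: [0.136, 0.956, -0.036, 0.257]
wrist_force: [0.7, 0.3, 0.9]
opening: 0.0001
```

Emit:
arm_command(
  steps=[
    [[0.0005,0,0.0009],[0,0,0]],
    [[0,0,0],[0,0,0]],
  ],
)

```text
t: 25.78
eef_pos: [0.5754, 0.0246, 0.1469]
orientation: [0.136, 0.956, -0.036, 0.257]
wrist_force: [-0.5, 0.8, 2.3]
opening: -0.0002
```

Light contact at the flat height. Back off, clear of everything.

Emit:
arm_command(
  steps=[
    [[0,0,-0.01],[0,0,0]],
    [[0,0,-0.03],[0,0,0]],
    [[0,0,-0.05],[0,0,0]],
    [[0,0,-0.05],[0,0,0]],
    [[0,0,-0.05],[0,0,0]],
    [[0,0,-0.02],[0,0,0]],
    [[0,0,0],[0,0,0]],
    [[0,0,0],[0,0,0]],
  ],
)

```text
t: 26.78
eef_pos: [0.5247, 0.0392, 0.2366]
orientation: [0.136, 0.956, -0.036, 0.256]
wrist_force: [-0.1, -0.7, -0.4]
opening: -0.0001
```

```bash
python3 st.py v scene wrist top;  python3 - <<'E'
from h import *
p=pickle.load(open('vscene.pkl','rb')); save(p,'v_zs',5,(90,210,230,380))
p=pickle.load(open('vwrist.pkl','rb')); save(p,'v_zw',3,(0,200,180,420))
E
```

```text
TCP h [ 1.9  0.5 96.6]
t 26.775 bar h [  8.7   0.5 106.9] F(xh,yh,z) [-0.1  0.7 -0.4] op -0.0001 tool->h [[0.866, -0.0, -0.5], [-0.5, 0.0, -0.866]]
```

View pics/v_zs.png

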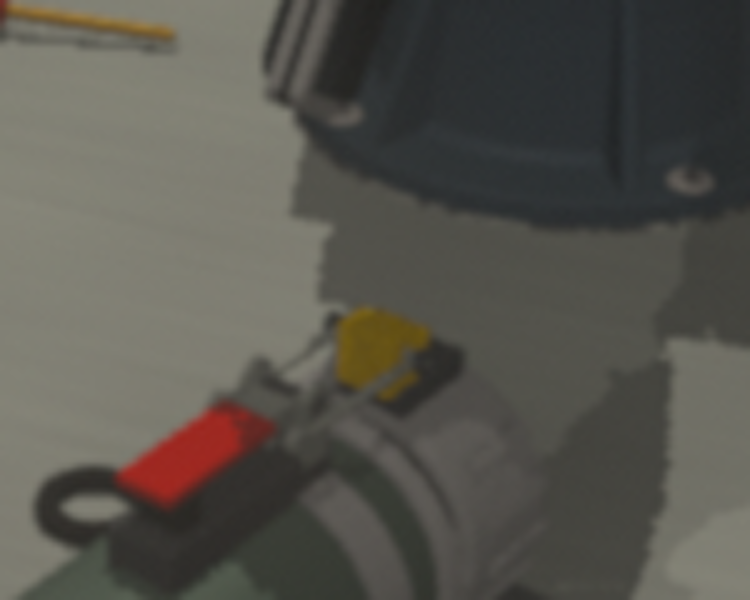

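View pics/v_zw.png

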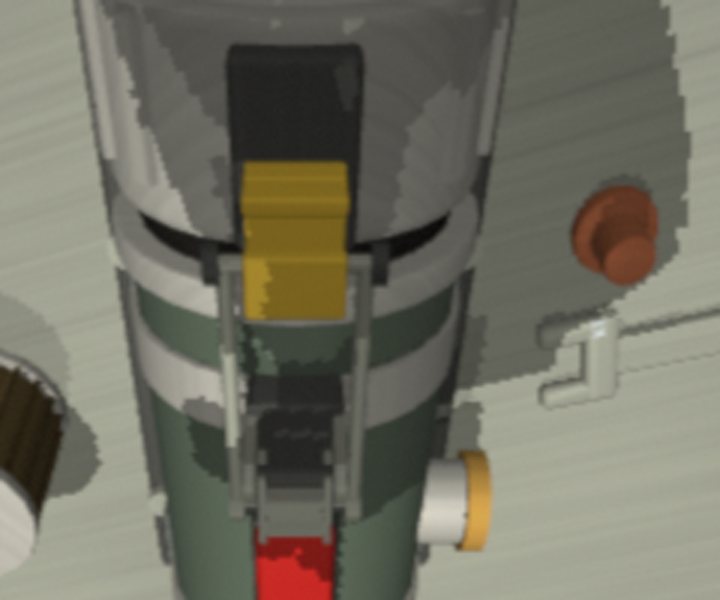

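View pics/v_top.png

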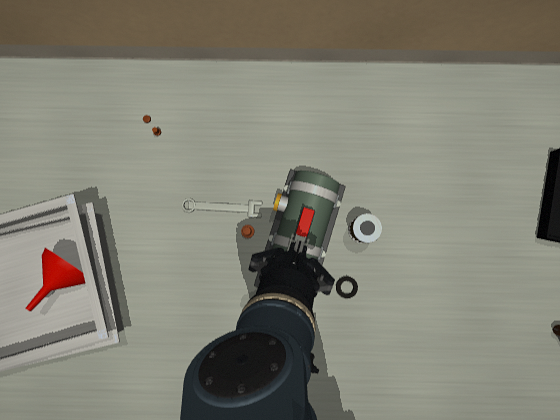

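Run:
```python
from h import *
from fit import model
q=np.load('q2.npy'); M=model(q[:8]); p=pickle.load(open('vwrist.pkl','rb')); xh=axes()[0]
for d in (0,.005,.01,.015): print(d,[(k,np.round((proj(p,M[k]-d*xh-q[14:17])[0]-[180,0]+.4)*3).tolist()) for k in ['nrL','wfL','wbL']])
hand_in()
```

```text
0 [('nrL', [243.0, 279.0]), ('wfL', [240.0, 168.0]), ('wbL', [239.0, 146.0])]
0.005 [('nrL', [244.0, 301.0]), ('wfL', [241.0, 194.0]), ('wbL', [240.0, 173.0])]
0.01 [('nrL', [245.0, 322.0]), ('wfL', [242.0, 219.0]), ('wbL', [241.0, 199.0])]
0.015 [('nrL', [246.0, 343.0]), ('wfL', [243.0, 243.0]), ('wbL', [242.0, 224.0])]
the job is handed in; nothing more can be done
```

The latch is closed and the job is handed in. I let the bar down through the keeper's gap without touching the nose or back wall. Drawn back under the nose, it met the hook's post with the wrist reading about 8 N. I then let go of the wire and pushed the red lever over with shut fingers, using about 5 N; it snapped shut by itself.

**Last checks**
- **Lever:** A light touch of about 2 N met the handle about 1 mm below the height I had worked out for flat. That fits a lever lying flat, since the position estimate is only good to 1–2 mm.
- **Hook:** The final wrist picture shows the bar under the yellow nose.
- **Cap:** The keeper's edges have moved about 9–10 mm from where they stood with the cap loose. That puts the cap inside the 2–16 mm range.
- **Bystanders:** The wrench, element and washer look unmoved in the top picture, and so does the plug, partly in the arm's shadow. I judged this by eye and did not measure it.
- **Robot:** The tool is about 9 cm clear of the latch, and the wrist force is near zero.

No check failed or disagreed. I could not read the bail's pull on the cap directly. At 3.5 N per mm, the measured cap travel implies roughly 30 N. The run ended at about 27 s of the 69 s allowed.

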